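# Demagnetise the nut drivers

### The job

Demagnetise the nut drivers lying on the bench: stand every one of them upright in the bays of the blue cup, shaft down and resting on the floor of the bay, then turn the lock collar by its yellow post until its arm is over the red locked mark, and only then press the pedal right down to its stop for a moment and let it come back up. Last, turn the collar back until its arm is over the white open patch. Leave the drivers standing in the cup and the other things on the bench where they are.

Things in the scene. Friction and masses are not known exactly. Their poses are not given: they have to be found in the camera images.
- driver1: nut driver, 180 mm, 110 g: red square handle (85 x 24 x 24 mm, black bands), round steel shaft (10 mm thick, 95 long). Starts lying on a flat of its handle. Origin: middle of the handle's length, on one face (the underside at the start): the centre line is 12 mm along its own z. Its x runs from handle to tip. May be absent (None)
- driver1_tip (a point): end of the red driver's steel shaft, on its centre line, 137.5 mm from the middle of the handle (x as the driver's)
- driver2: nut driver, 180 mm, 110 g: green square handle (85 x 24 x 24 mm, black bands), round steel shaft (10 mm thick, 95 long). Starts lying on a flat of its handle. Origin: middle of the handle's length, on one face (the underside at the start): the centre line is 12 mm along its own z. Its x runs from handle to tip. May be absent (None)
- driver2_tip (a point): end of the green driver's steel shaft, on its centre line, 137.5 mm from the middle of the handle (x as the driver's)
- driver3: nut driver, 180 mm, 110 g: orange square handle (85 x 24 x 24 mm, black bands), round steel shaft (10 mm thick, 95 long). Starts lying on a flat of its handle. Origin: middle of the handle's length, on one face (the underside at the start): the centre line is 12 mm along its own z. Its x runs from handle to tip. May be absent (None)
- driver3_tip (a point): end of the orange driver's steel shaft, on its centre line, 137.5 mm from the middle of the handle (x as the driver's)
- driver4: nut driver, 180 mm, 110 g: blue square handle (85 x 24 x 24 mm, black bands), round steel shaft (10 mm thick, 95 long). Starts lying on a flat of its handle. Origin: middle of the handle's length, on one face (the underside at the start): the centre line is 12 mm along its own z. Its x runs from handle to tip. May be absent (None)
- driver4_tip (a point): end of the blue driver's steel shaft, on its centre line, 137.5 mm from the middle of the handle (x as the driver's)
- well: demagnetiser, fixed: grey round base (240 mm across, 20 high) with a blue cup (104 across, rim at height 105 mm) on its centre. Cup: four square bays in a plus pattern, 26 x 26 mm, open at the top, floors 20 mm above the bench; bay centres 33 mm from the cup's axis along the body's +x, +y, -x, -y. Origin: centre of the underside, z up; its front (-x) looks roughly to the robot
- well_axis (a point): the cup's vertical axis at rim height (105 mm)
- bay_far (a point): centre of the mouth of the bay on the well's +x side
- bay_left (a point): centre of the mouth of the bay on the well's +y side
- bay_near (a point): centre of the mouth of the bay on the well's -x side
- bay_right (a point): centre of the mouth of the bay on the well's -y side
- collar (a joint): angle of the captive aluminium lock collar about the cup's vertical axis, rad, growing counter-clockwise seen from above; range 0 to 1.55. Its yellow arm is over the base's white patch when open (0 to 0.2, centred at 0.10) and over the middle of the red patch, the locked mark, at 1.20. No stop at the mark: it can be turned past. Stays where left (friction 0.12 N m, about 1 N at the post)
- collar_grip (a point): on the axis of the yellow upright round post (16 mm thick, top 90 mm above the bench, its lowest free part 45 mm above the bench) at the end of the collar's arm, 135 mm from the cup's axis; the point is 75 mm above the bench. At collar angle q the post lies at the direction q + 2.2416 rad (counter-clockwise from the well's +x)
- treadle: dark steel base of the pulse pedal, fixed, 135 x 85 x 10 mm. Origin: centre of the underside; the pedal's hinge runs along its y at x = +55 mm, 28 mm above the bench
- pedal (a joint): angle of the sprung steel pedal, rad: 0 at rest (raised), 0.26 at its lower stop. It springs back up; about 4 N at the pad starts it, about 8 N reaches the stop
- pedal_pad (a point): middle of the top of the black rubber pad (50 x 60 mm) near the pedal's free end (the end towards the treadle's -x), 90 mm from the hinge. It is 62 mm above the bench at rest and goes down about 23 mm to the stop
- spool: solder spool, green flanges 60 mm wide, 50 mm high, standing; bystander, origin under its centre
- flux: bottle, 52 mm wide, 110 mm high; bystander, origin under its centre
- mug: white mug, 80 mm wide, 90 mm high; bystander, origin under its centre
- mouse: black computer mouse, 66 mm wide, 39 mm high; bystander, origin under its centre
- meter: yellow hand multimeter lying flat, 150 x 80 x 36 mm; bystander, origin under its centre
Things that resemble listed ones, but are neither listed nor needed, are in the scene too. Several things look just like the driver2: the one meant starts nearest to the robot's base.

How it is judged:
By the outcome, as a careful person would: the job done as asked, in the order asked, and still so for the second after the job is handed in, with the robot touching nothing.
Of driver1, driver2, driver3, driver4 only 3 to 4 are there at a start; the rules pass over those that are not, and their reading is None.
At some moment in a run one of driver1, driver2, driver3, driver4 may be knocked a few centimetres aside while the robot is not near it.
It also fails if it takes over 210 s, if anything falls off the work surface, if the arm or the gripper's body presses on something with over 40 N, if the wrist force passes 120 N, or if a joint passes its speed limit or range.

### The arm

A 6-joint arm with a two-finger parallel gripper is mounted at the origin on the work surface. World frame = base frame: x ahead of the robot, y to its left, z up, the work surface at z = 0. Lengths are in m, angles in rad, forces in N, time in s.
With the tool pointing down it reaches from about 0.25 to 0.725 m from the base axis. Payload 4 kg.
Tool frame: the origin (TCP) lies on the centre line of the jaws, within the pads' length; the fingertips stand 25 mm ahead of it and the grasp point (between the pads) lies 6 mm ahead of it; z points along the fingers, y is the line along which they close (so a half turn about z gives the same grasp; the last joint's range is limited). The gripper opens to 85 mm and grips with 20 to 120 N. Pads are 22 mm wide; open, the fingers measure 114 mm over their backs; the gripper's body (76 mm by 85 mm) begins 54 mm behind the grasp point. The pads swing forward as they close: fully open they stand 13 mm farther back than shut.
Start: joints at [-1.139, 0.241, 0.005, 1.335, 0, 1.571], TCP at [0.209, -0.454, 0.256] pointing down, gripper open.
Joint ranges: [-2.72, 2.72], [-1.05, 1.87], [-1.09, 1.28], [-1.99, 2.15], [-1.42, 1.44], [-3.14, 3.14]. Speed limits (rad/s): [2.79, 2.79, 3.14, 3.14, 3.14, 3.14].

### API

Orientations are given as a 3x3 rotation matrix whose columns are the frame's x, y, z axes.
In Python, from bench import * gives the robot as it stands.
- The arm moves only by the shell command python3 -m creep 'ROWS' [OPENING] [FORCE]. ROWS is JSON, a list of rows, each a list of 6 numbers: the shift along the world's x, y, z scaled (see below), then the turn, a rotation vector about the world's x, y, z scaled (see below). In form: [[x, y, z, wx, wy, wz], ...]. A call has 1 to 10 rows; each row is the pose to reach, as a shift and turn from the pose commanded when the call began; what a row does not reach only later rows make up. The controller multiplies each number of a shift by 20 cm and each number of a turn by 2 rad. A row lasts 1/12 s, in which the tool goes at most 41.7 mm and 7.16 degrees, less where a joint would pass 70% of its speed; a pose out of reach is approached as far as the arm can. A call with a number of a shift or a turn outside -1 to 1 is refused whole. A call with a gripper value outside its range is refused whole. OPENING is the opening, from 0 (shut) to 1 (fully open), set as the call begins (- or left out, the last holds). The fingers move at their own pace and stop on an object; FORCE is the grip in N (left out, the last holds). Time passes only in rows, so rows that repeat a pose let the fingers close. It gives the time, the measured TCP pose, the force, the opening and the grip force at its end, in the units of the state.
- sense(): the state, without advancing time (a new reading comes with each control period).
- get_image(name): name is "scene" or "side" or "wrist"; returns a dict with "color" (420x560x3 uint8, red, green, blue), "range_z" (420x560 float32, m along the optical axis (not along the pixel's ray), 0 where there is no reading), "intrinsics" (3x3 intrinsics, pixels), "extrinsics" (4x4, takes a point from camera to world coordinates). Camera axes: x right, y up, looking along -z (the intrinsics and any distortion apply to the point x, -y, -z); pixel columns grow to the right and rows downward; lengths in m; the calibration is good to about 2 mm. A picture is of the moment at which its call begins.
- sign_off(): hands the job in; it is judged then, once.
Trained networks look in the newest picture that a camera, given by its name, has taken for a name from the list of things; names that differ only in an ending like _2 or _b are one class to them, and where a whole thing is asked for, a point or a joint stands for the part that bears it (a point fixed in the world has none). Each returns a list of dicts, best first, with "score" (0 to 1); they miss things now and then, are a little off and sometimes report something else, mostly with a low value. They report only what shows in the picture. A call takes as long as a camera call. They do not tell look-alikes from the thing itself.
- outline_of(label, camera): "mask" (420x560 bool, what is visible of it).
- spot_point(label, camera): "position" ([x, y, z] in m, in world coordinates, good to about 4 mm: a listed point, or the origin of a listed thing).
The state is a dict: "time_s": time; "qpos": joint angles; "qvel": joint speeds; "joint_torque": joint torques, N m; "eef_pos": TCP position; "orientation": TCP orientation; "wrist_force": force on the tool from outside, world axes, zero at the start; "torque": the same for the moment, N m; "width": finger opening in m; "finger_force": force on a finger pad.
Only numpy, scipy, OpenCV 4.12 (cv2) and the standard library are available. Lean on these libraries where they do the work, as an engineer would, in place of code of your own. Each camera call takes 0.05 s, during which the arm holds its last target. There are 200 camera calls.

## Working session

There is one attempt and no reset: what is moved stays moved. The work goes in short steps, Python scripts to look and compute and a shell command to move; the robot and the scene stay as the last step left them, time stands still between calls to the robot, and variables do not carry over. Pictures are saved under pics/ and viewed, at most 14 in all, crops included, and the job is handed in when it is done.

```bash
mkdir -p pics; ls; cat > h.py <<'E'
from bench import *
import numpy as np, cv2
def save(name,fn):
    im=get_image(name); cv2.imwrite('pics/'+fn,im['color'][:,:,::-1]); return im
def cloud(im):
    K=np.array(im['intrinsics']);T=np.array(im['extrinsics']);z=im['range_z']
    v,u=np.mgrid[0:z.shape[0],0:z.shape[1]]
    P=np.stack([(u-K[0,2])/K[0,0]*z,-(v-K[1,2])/K[1,1]*z,-z],-1)
    return P@T[:3,:3].T+T[:3,3]
E
python3 - <<'E'
from h import *
np.set_printoptions(precision=4,suppress=True)
for c in ['scene','side']:
    im=save(c,c+'0.png')
    print(c,im['extrinsics'])
    for l in ['driver1','driver2','driver3','driver4','driver1_tip','driver2_tip','driver3_tip','driver4_tip','well','well_axis','bay_far','bay_left','bay_near','bay_right','collar_grip','treadle','pedal_pad','spool','flux','mug','mouse','meter']:
        print(l,[(round(r['score'],2),np.round(r['position'],3).tolist()) for r in spot_point(l,c)[:4]])
s=sense();print(s)
E
```

```text
pics
scene [[-0.3686 -0.6895  0.6235  1.3159]
 [ 0.9295 -0.281   0.2388  0.2573]
 [ 0.0106  0.6676  0.7445  1.0369]
 [ 0.      0.      0.      1.    ]]
driver1 [(0.87, [0.628, -0.305, -0.003]), (0.68, [0.572, -0.558, 0.0]), (0.62, [0.564, -0.306, 0.002]), (0.62, [0.498, -0.309, -0.0])]
driver2 [(0.87, [0.628, -0.305, -0.003]), (0.68, [0.572, -0.558, 0.0]), (0.62, [0.564, -0.306, 0.002]), (0.62, [0.498, -0.309, -0.0])]
driver3 [(0.87, [0.628, -0.305, -0.003]), (0.68, [0.572, -0.558, 0.0]), (0.62, [0.564, -0.306, 0.002]), (0.62, [0.498, -0.309, -0.0])]
driver4 [(0.87, [0.628, -0.305, -0.003]), (0.68, [0.572, -0.558, 0.0]), (0.62, [0.564, -0.306, 0.002]), (0.62, [0.498, -0.309, -0.0])]
driver1_tip [(0.56, [0.562, -0.439, 0.013])]
driver2_tip [(0.73, [0.418, -0.452, 0.011]), (0.66, [0.436, -0.577, 0.011])]
driver3_tip [(0.75, [0.476, -0.448, 0.009])]
driver4_tip [(0.69, [0.639, -0.444, 0.01])]
well [(0.57, [0.587, 0.053, 0.001])]
well_axis [(0.72, [0.592, 0.06, 0.104])]
bay_far [(0.63, [0.618, 0.066, 0.102]), (0.4, [0.473, -0.446, 0.009])]
bay_left [(0.93, [0.583, 0.088, 0.105]), (0.22, 
[... 2180 characters left out ...]
0.51, [0.409, 0.375, 0.062])]
mug [(0.55, [0.661, 0.432, 0.002])]
mouse [(0.92, [0.3, 0.226, -0.002])]
meter [(0.55, [0.288, -0.367, -0.0])]
{'time_s': 2.3, 'qpos': array([-1.139 ,  0.2406,  0.005 ,  1.3352,  0.    ,  1.5708]), 'qvel': array([-0.0011,  0.0012, -0.0006, -0.0005,  0.0006, -0.0007]), 'joint_torque': array([ -0.0001, -37.2205,  25.2686,   0.0014,   0.    ,  -0.    ]), 'eef_pos': array([ 0.2093, -0.4541,  0.2563]), 'orientation': array([[ 0.9082,  0.4185, -0.    ],
       [ 0.4185, -0.9082,  0.0001],
       [ 0.    , -0.0001, -1.    ]]), 'wrist_force': array([0.4473, 0.3706, 0.2454]), 'torque': array([ 0.0417, -0.0326,  0.0018]), 'finger_force': 0.0, 'width': 0.08553421976072277}
```

View pics/scene0.png

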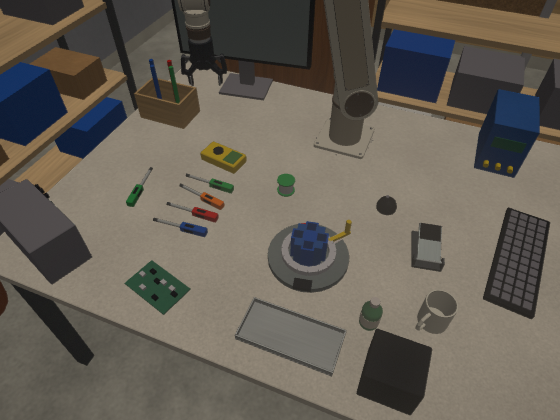

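View pics/side0.png

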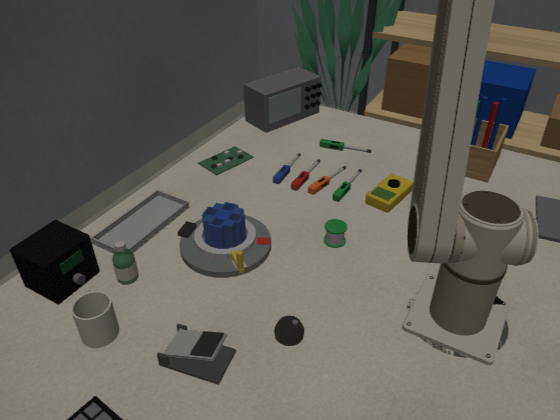

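The pictures show four drivers in a row with tips pointing to -y. In the scene view they are green (221,185), orange (212,199), red (205,213) and blue (193,229). A green look-alike lies at (135,195) and pens stand in the box at (165,90). The well is at (308,250), the post at (347,228) and the pedal at (428,245). The row's green at (0.425,-0.313) is nearer the base than the one at (0.57,-0.556), so it is driver2.

```bash
cat >> h.py <<'E'
def drivers(cams=('scene','side'),pr=True):
    "handle centre (x,y), axis azimuth deg (towards tip), colour, from top-surface points"
    out=[]
    for c in cams:
        im=get_image(c);P=cloud(im);hsv=cv2.cvtColor(im['color'],cv2.COLOR_RGB2HSV)
        m=(P[...,2]>.017)&(P[...,2]<.032)&(im['range_z']>0)&(P[...,0]>.25)&(P[...,0]<.75)&(P[...,1]<-.15)&(P[...,1]>-.65)
        n,l,st,_=cv2.connectedComponentsWithStats(m.astype(np.uint8),connectivity=8)
        for i in range(1,n):
            if st[i,4]<60: continue
            s=l==i; q=P[s][:,:2]
            (cx,cy),(w,h),_=cv2.minAreaRect((q*1000).astype(np.float32))
            if not(60<max(w,h)<110 and 12<min(w,h)<40): continue
            k=s&(hsv[...,1]>110)&(hsv[...,2]>50); hue=np.median(hsv[...,0][k]) if k.any() else -1
            mu=q.mean(0); ax=np.linalg.svd(q-mu,full_matrices=False)[2][0]
            # tip side: low points (shaft) along axis
            a=(P[...,:2]-mu)@ax; b=np.abs((P[...,:2]-mu)@[-ax[1],ax[0]])
            sh=(b<.008)&(np.abs(a)>.055)&(np.abs(a)<.13)&(P[...,2]>.009)&(P[...,2]<.02)&(im['range_z']>0)
            if np.sum(a[sh]>0)<np.sum(sh)/2: ax=-ax
            r=(c,hue,round(cx),round(cy),round(np.degrees(np.arctan2(ax[1],ax[0])),1),round(w),round(h),int(st[i,4]))
            out.append(r)
            if pr: print(r)
    return out
E
python3 - <<'E'
from h import *
drivers()
im=get_image('scene');print(im['intrinsics'],im.keys())
c=im['color'][150:270,110:260];cv2.imwrite('pics/crop1.png',cv2.resize(c,None,fx=5,fy=5)[:,:,::-1])
P=cloud(im);print(P[275,330],P[105,245])
# collar / well precise
for cm in ['scene','side']:
    im=get_image(cm);P=cloud(im);hsv=cv2.cvtColor(im['color'],cv2.COLOR_RGB2HSV)
    m=(abs(P[...,2]-.105)<.006)&(np.hypot(P[...,0]-.59,P[...,1]-.058)<.07);q=P[m][:,:2]*1000
    print('cup',cv2.minEnclosingCircle(q.astype(np.float32)))
    m=(P[...,2]>.05)&(P[...,2]<.1)&(np.hypot(P[...,0]-.484,P[...,1]-.143)<.03)&(im['range_z']>0);print('post',P[m].mean(0),m.sum())
E
python3 -m creep '[[0.2,0,0.2,0,0,-0.3],[0.2,0,0.2,0,0,-0.3],[0.2,0,0.2,0,0,-0.3],[0.2,0,0.2,0,0,-0.3],[0.2,0,0.2,0,0,-0.3],[0.2,0,0.2,0,0,-0.3]]' 0.45 40; python3 -c "
from bench import *
print(sense()['qpos'])"
```

```text
('scene', np.float64(62.0), 424, -324, np.float64(-90.3), 109, 27, 156)
('scene', np.float64(66.0), 570, -556, np.float64(-169.6), 91, 28, 153)
('scene', np.float64(11.0), 495, -318, np.float64(-100.6), 109, 28, 160)
('scene', np.float64(2.0), 561, -302, np.float64(-88.4), 27, 88, 174)
('scene', np.float64(111.0), 628, -305, np.float64(-85.7), 30, 90, 193)
('side', np.float64(67.0), 571, -549, np.float64(-169.1), 83, 36, 97)
('side', np.float64(111.0), 625, -300, np.float64(-86.1), 25, 87, 122)
('side', np.float64(1.0), 558, -298, np.float64(-89.3), 25, 88, 125)
('side', np.float64(12.0), 497, -303, np.float64(-100.9), 88, 28, 135)
('side', np.float64(67.0), 423, -307, np.float64(-91.8), 26, 84, 136)
[[428.71574918   0.         283.39705682]
 [  0.         428.71574918 212.44625616]
 [  0.           0.           1.        ]] dict_keys(['color', 'range_z', 'intrinsics', 'extrinsics'])
[0.63409999 0.14014621 0.01878264] [-0.05023257 -0.44511252  0.00222095]
cup ((587.072021484375, 58.670047760009766), 54.28260040283203)
post [0.48667089 0.14312899 0.07430316] 64
cup ((587.2695922851562, 60.09838104248047), 54.6849365234375)
post [0.48023889 0.14833492 0.07342351] 103
time_s: 3.05
eef_pos: [0.2494, -0.4541, 0.2963]
orientation: [[0.986, -0.169, 0.0], [-0.169, -0.986, -0.0], [0.0, 0.0, -1.0]]
wrist_force: [-0.0, -0.6, 0.7]
width: 0.0385
finger_force: 0.0
[-1.06850831e+00  2.63903473e-01  1.39387244e-01  1.44616758e+00
 -2.16264468e-06  2.24250429e+00]
```

View pics/crop1.png

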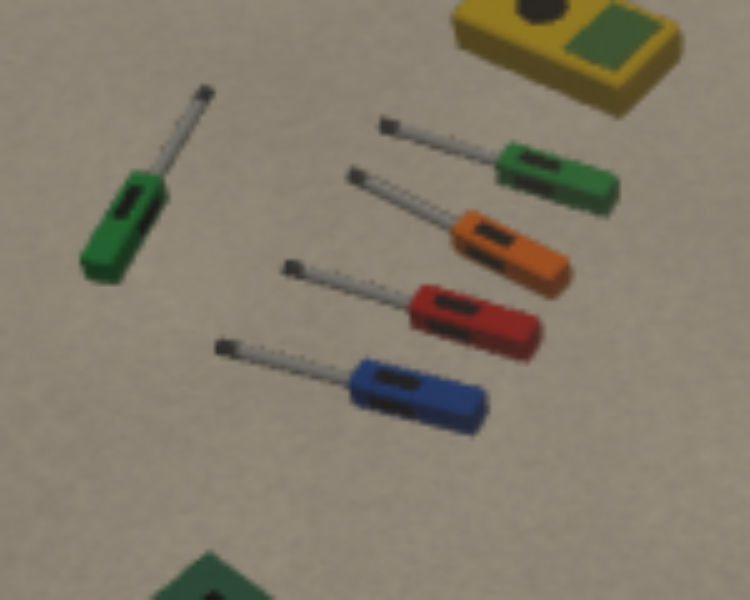

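The crop confirms the choice: driver2 is the green one at the row's upper right, with tips of all four to the left. I'll pick blue first. Jaw line goes to about az 184°.

```bash

python3 -m creep '[[0.94,0.42,0,0,0,0.62],[0.94,0.42,0,0,0,0.62],[0.94,0.42,0,0,0,0.62],[0.94,0.42,0,0,0,0.62],[0.94,0.42,0,0,0,0.62],[0.94,0.42,0,0,0,0.62],[0.94,0.42,0,0,0,0.62],[0.94,0.42,0,0,0,0.62],[0.94,0.42,0,0,0,0.62],[0.94,0.42,0,0,0,0.62]]' 0.45 80 >/dev/null
python3 -m creep '[[0.94,0.42,0,0,0,0.62],[0.94,0.42,0,0,0,0.62],[0.94,0.42,0,0,0,0.62],[0.94,0.42,0,0,0,0.62],[0.94,0.42,0,0,0,0.62],[0.94,0.42,0,0,0,0.62],[0.94,0.42,0,0,0,0.62],[0.94,0.42,0,0,0,0.62],[0.94,0.42,0,0,0,0.62],[0.94,0.42,0,0,0,0.62]]' >/dev/null
python3 -m creep '[[0,0,0,0,0,0.62],[0,0,0,0,0,0.62],[0,0,0,0,0,0.62],[0,0,0,0,0,0.62],[0,0,0,0,0,0.62],[0,0,0,0,0,0.62],[0,0,0,0,0,0.62],[0,0,0,0,0,0.62],[0,0,0,0,0,0.62],[0,0,0,0,0,0.62]]' >/dev/null
python3 -m creep '[[0,0,-0.6,0,0,0.616],[0,0,-0.6,0,0,0.616],[0,0,-0.6,0,0,0.616],[0,0,-0.6,0,0,0.616],[0,0,-0.6,0,0,0.616],[0,0,-0.6,0,0,0.616],[0,0,-0.6,0,0,0.616],[0,0,-0.6,0,0,0.616],[0,0,-0.6,0,0,0.616],[0,0,-0.6,0,0,0.616]]'
python3 - <<'E'
from h import *
print(sense()['qpos'])
save('wrist','w1.png'); drivers(('wrist','scene','side'))
E
```

```text
time_s: 6.38
eef_pos: [0.6251, -0.2862, 0.1759]
orientation: [[0.08, -0.997, -0.001], [-0.997, -0.08, 0.0], [-0.0, 0.001, -1.0]]
wrist_force: [0.6, 0.1, -0.4]
width: 0.0383
finger_force: 0.0
[-4.29316011e-01  6.62137428e-01  4.51753194e-01  1.36103828e+00
  1.70298826e-05 -2.08027594e+00]
('wrist', np.float64(110.0), 629, -311, np.float64(-85.6), 24, 96, 2300)
('wrist', np.float64(12.0), 499, -310, np.float64(-100.8), 87, 24, 2405)
('scene', np.float64(63.0), 426, -313, np.float64(-90.9), 88, 30, 146)
('scene', np.float64(66.0), 573, -554, np.float64(-170.0), 88, 27, 147)
('scene', np.float64(11.0), 499, -309, np.float64(-100.7), 88, 28, 159)
('scene', np.float64(2.0), 561, -310, np.float64(-88.8), 26, 106, 171)
('scene', np.float64(111.0), 628, -306, np.float64(-86.1), 27, 89, 187)
('side', np.float64(67.0), 571, -552, np.float64(-170.6), 82, 30, 101)
('side', np.float64(111.0), 626, -298, np.float64(-85.3), 25, 87, 123)
('side', np.float64(1.0), 559, -302, np.float64(-90.4), 103, 25, 126)
('side', np.float64(12.0), 496, -306, np.float64(-100.8), 87, 28, 132)
('side', np.float64(67.0), 423, -309, np.float64(-91.4), 87, 25, 135)
('side', np.float64(24.0), 303, -296, np.float64(-4.2), 81, 25, 140)
```

View pics/w1.png

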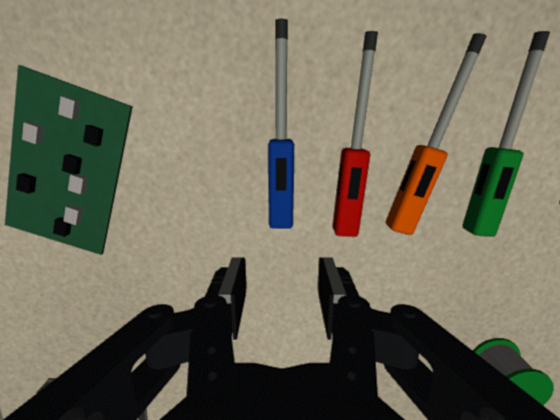

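The wrist view shows blue centred between the jaws at column 281, aligned with the tool. Red's handle is at (350,190), clear of the fingers. Descend, grip, lift.

```bash

python3 -m creep '[[0.007,0,-0.2,0,0,0],[0.007,0,-0.4,0,0,0],[0.007,0,-0.55,0,0,0],[0.007,0,-0.68,0,0,0],[0.007,0,-0.74,0,0,0],[0.007,0,-0.74,0,0,0],[0.007,0,-0.74,0,0,0]]' 0.45 80
python3 -m creep '[[0,0,0,0,0,0],[0,0,0,0,0,0],[0,0,0,0,0,0],[0,0,0,0,0,0],[0,0,0,0,0,0],[0,0,0,0,0,0]]' 0 80
python3 -m creep '[[0,0,0.1,0,0,0],[0,0,0.3,0,0,0],[0,0,0.5,0,0,0],[0,0,0.7,0,0,0],[0,0,0.9,0,0,0],[0,0,1,0,0,0],[0,0,1,0,0,0]]'
```

```text
time_s: 7.17
eef_pos: [0.6269, -0.2862, 0.0285]
orientation: [[0.071, -0.998, 0.0], [-0.998, -0.071, -0.0], [0.0, -0.0, -1.0]]
wrist_force: [-0.0, -0.4, -0.2]
width: 0.0385
finger_force: 0.0
time_s: 7.67
eef_pos: [0.6276, -0.2866, 0.0298]
orientation: [[0.071, -0.997, 0.003], [-0.997, -0.071, -0.001], [0.001, -0.002, -1.0]]
wrist_force: [0.4, 0.6, 5.0]
width: 0.0222
finger_force: 80.8
time_s: 8.25
eef_pos: [0.6289, -0.2872, 0.2355]
orientation: [[0.071, -0.997, 0.01], [-0.997, -0.071, -0.005], [0.005, -0.01, -1.0]]
wrist_force: [0.5, -1.0, -0.1]
width: 0.0219
finger_force: 80.1
```

```bash

python3 -m creep '[[-0.5,0.8,0.45,0,0,-0.62],[-0.5,0.8,0.45,0,0,-0.62],[-0.5,0.8,0.45,0,0,-0.62],[-0.5,0.8,0.45,0,0,-0.62],[-0.5,0.8,0.45,0,0,-0.62],[-0.5,0.8,0.45,0,0,-0.62],[-0.5,0.8,0.45,0,0,-0.62],[-0.5,0.8,0.45,0,0,-0.62],[-0.5,0.8,0.45,0,0,-0.62],[-0.5,0.8,0.45,0,0,-0.62]]' >/dev/null
python3 -m creep '[[0,0.8,0,0,0,-0.1],[0,0.8,0,0,0,-0.1],[0,0.8,0,0,0,-0.1],[0,0.8,0,0,0,-0.1],[0,0.8,0,0,0,-0.1]]'
python3 -m creep '[[0,0,0,0.088,-0.433,0],[0,0,0,0.088,-0.433,0],[0,0,0,0.088,-0.433,0],[0,0,0,0.088,-0.433,0],[0,0,0,0.088,-0.433,0],[0,0,0,0.088,-0.433,0],[0,0,0,0.088,-0.433,0]]' >/dev/null
python3 -m creep '[[0,0,0,0.068,-0.337,0],[0,0,0,0.068,-0.337,0],[0,0,0,0.068,-0.337,0],[0,0,0,0.068,-0.337,0],[0,0,0,0.068,-0.337,0],[0,0,0,0.068,-0.337,0],[0,0,0,0.068,-0.337,0]]'
python3 - <<'E'
from h import *
print(sense()['qpos'])
save('side','s2.png')
for c in ('scene','side'):
    get_image(c)
    for l in ('driver4','driver4_tip'): print(c,[(round(r['score'],2),np.round(r['position'],3).tolist()) for r in spot_point(l,c)[:3]])
E
```

```text
time_s: 9.5
eef_pos: [0.5257, 0.0401, 0.3166]
orientation: [[-0.978, -0.209, -0.003], [-0.209, 0.978, 0.003], [0.002, 0.004, -1.0]]
wrist_force: [1.3, -0.4, -0.9]
width: 0.022
finger_force: 80.0
time_s: 10.67
eef_pos: [0.5613, 0.03, 0.3462]
orientation: [[-0.107, -0.208, 0.972], [-0.025, 0.978, 0.207], [-0.994, -0.002, -0.109]]
wrist_force: [-2.0, -0.5, 0.2]
width: 0.0224
finger_force: 80.1
[-0.09456841  0.01480893 -1.0879074  -0.98783806  0.30217455 -0.03626188]
scene [(0.76, [0.593, 0.036, 0.322]), (0.72, [0.496, -0.309, 0.004]), (0.7, [0.561, -0.305, -0.0])]
scene [(0.9, [0.564, 0.028, 0.19]), (0.62, [0.726, 0.273, -0.002]), (0.4, [0.404, 0.376, 0.065])]
side [(0.73, [0.588, 0.039, 0.321]), (0.62, [0.422, -0.311, -0.005]), (0.62, [0.499, -0.306, 0.002])]
side [(0.95, [0.559, 0.028, 0.184])]
```

View pics/s2.png

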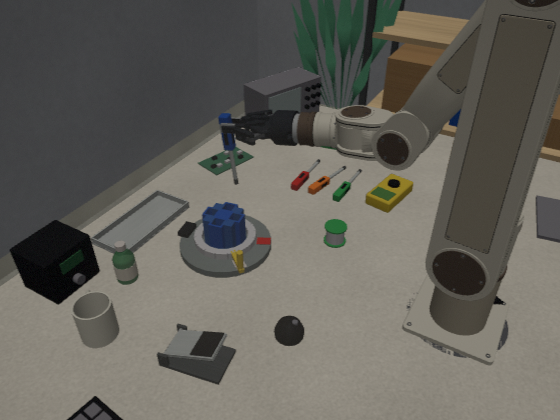

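The side view shows blue held upright by the arm at (230,140), with its tip at (237,183), but joint 3 is at its limit. Moving outward and down should free it.

```bash

python3 -m creep '[[0.22,0.16,-0.2,0,0,0],[0.22,0.16,-0.2,0,0,0],[0.22,0.16,-0.2,0,0,0],[0.22,0.16,-0.2,0,0,0],[0.22,0.16,-0.2,0,0,0]]' 
python3 -c "
from bench import *
print(sense()['qpos'])"
```

```text
time_s: 11.43
eef_pos: [0.6048, 0.0624, 0.3051]
orientation: [[-0.113, -0.209, 0.971], [-0.025, 0.978, 0.207], [-0.993, -0.001, -0.115]]
wrist_force: [-0.5, -0.3, -0.4]
width: 0.0223
finger_force: 80.1
[ 0.01403311  0.22870826 -1.04667958 -1.15759303  0.19473136 -0.02383895]
```

```bash

python3 -m creep '[[0,0,-0.1,0.012,-0.057,0],[0,0,-0.1,0.012,-0.057,0],[0,0,-0.1,0.012,-0.057,0],[0,0,-0.1,0.012,-0.057,0]]' 
python3 - <<'E'
from h import *
print(sense()['qpos'])
for c in ('scene','side'):
    im=get_image(c);P=cloud(im);hsv=cv2.cvtColor(im['color'],cv2.COLOR_RGB2HSV)
    for l in ('driver4','driver4_tip','bay_far','well_axis'): print(c,l,[(round(r['score'],2),np.round(r['position'],3).tolist()) for r in spot_point(l,c)[:2]])
    m=(P[...,2]>.15)&(P[...,2]<.20)&(np.hypot(P[...,0]-.62,P[...,1]-.065)<.04)&(im['range_z']>0)
    print('shaft',m.sum(),P[m].mean(0), P[m].std(0))
E
```

```text
time_s: 11.77
eef_pos: [0.6113, 0.0616, 0.2844]
orientation: [[-0.002, -0.208, 0.978], [-0.001, 0.978, 0.208], [-1.0, -0.001, -0.002]]
wrist_force: [-0.6, 0.4, -1.1]
width: 0.0227
finger_force: 80.1
[ 1.08790198e-02  4.87237465e-01 -1.08756126e+00 -1.57241846e+00
  1.98706715e-01 -1.16174480e-03]
scene driver4 [(0.84, [0.573, -0.558, -0.001]), (0.79, [0.561, -0.3, 0.0])]
scene driver4_tip [(0.76, [0.625, 0.067, 0.127])]
scene bay_far []
scene well_axis [(0.96, [0.592, 0.059, 0.107])]
shaft 45 [0.63091021 0.06558668 0.1728594 ] [0.00225762 0.00284877 0.01345896]
side driver4 [(0.62, [0.64, 0.07, 0.27]), (0.61, [0.571, -0.554, 0.0])]
side driver4_tip [(0.8, [0.627, 0.066, 0.132])]
side bay_far [(0.73, [0.618, 0.065, 0.104])]
side well_axis [(0.56, [0.59, 0.057, 0.104])]
shaft 67 [0.62632913 0.0698648  0.17574582] [0.00269384 0.00246501 0.0139693 ]
```

Radial approach is elbow-limited for the nearer bays, so I'll approach along azimuth 50°, swinging with joint 5. That also gives better finger clearance between bays.

```bash

python3 -m creep '[[-0.012,-0.042,0.03,0,0,0.332],[-0.012,-0.042,0.03,0,0,0.332],[-0.012,-0.042,0.03,0,0,0.332],[-0.012,-0.042,0.03,0,0,0.332],[-0.012,-0.042,0.03,0,0,0.332],[-0.012,-0.042,0.03,0,0,0.332],[-0.012,-0.042,0.03,0,0,0.332],[-0.012,-0.042,0.03,0,0,0.332]]' 
python3 - <<'E'
from h import *
print(sense()['qpos'])
for c in ('scene','side'):
    im=get_image(c);P=cloud(im)
    for l in ('driver4_tip','bay_far','bay_near'): print(c,l,[(round(r['score'],2),np.round(r['position'],3).tolist()) for r in spot_point(l,c)[:2]])
    m=(P[...,2]>.15)&(P[...,2]<.20)&(np.hypot(P[...,0]-.62,P[...,1]-.065)<.04)&(im['range_z']>0)
    print('shaft',m.sum(),P[m].mean(0), P[m].std(0))
E
```

```text
time_s: 12.93
eef_pos: [0.6098, 0.0528, 0.292]
orientation: [[0.002, -0.765, 0.644], [-0.001, 0.644, 0.765], [-1.0, -0.003, 0.0]]
wrist_force: [0.4, -0.4, -1.2]
width: 0.0224
finger_force: 80.2
[-0.35649161  0.52571026 -0.77998414 -1.30638683  1.22774183 -0.00190362]
scene driver4_tip [(0.8, [0.621, 0.067, 0.136])]
scene bay_far [(0.85, [0.621, 0.066, 0.104])]
scene bay_near [(0.67, [0.557, 0.052, 0.108]), (0.42, [0.725, 0.275, 0.002])]
shaft 48 [0.6232857  0.06651018 0.17386552] [0.00182583 0.00282728 0.01491815]
side driver4_tip [(0.66, [0.62, 0.069, 0.136]), (0.18, [0.298, 0.225, -0.001])]
side bay_far [(0.87, [0.618, 0.066, 0.104])]
side bay_near [(0.89, [0.554, 0.05, 0.108])]
shaft 69 [0.61638272 0.07254726 0.17454055] [0.00261955 0.00275198 0.01394087]
```

```bash

python3 -m creep '[[0,-0.005,-0.1,0,0,0],[0,-0.005,-0.2,0,0,0],[0,-0.005,-0.3,0,0,0],[0,-0.005,-0.4,0,0,0],[0,-0.005,-0.5,0,0,0],[0,-0.005,-0.55,0,0,0],[0,-0.005,-0.55,0,0,0]]' 
python3 -m creep '[[0,0,-0.005,0,0,0],[0,0,-0.01,0,0,0],[0,0,-0.015,0,0,0],[0,0,-0.02,0,0,0],[0,0,-0.02,0,0,0]]' 
python3 -m creep '[[0,0,-0.005,0,0,0],[0,0,-0.01,0,0,0],[0,0,-0.015,0,0,0],[0,0,-0.02,0,0,0],[0,0,-0.02,0,0,0]]'
```

```text
time_s: 13.92
eef_pos: [0.6086, 0.0534, 0.179]
orientation: [[-0.004, -0.767, 0.641], [0.001, 0.641, 0.767], [-1.0, 0.004, -0.002]]
wrist_force: [-0.4, -0.7, -0.9]
width: 0.0223
finger_force: 80.1
time_s: 14.33
eef_pos: [0.6091, 0.0529, 0.1784]
orientation: [[0.002, -0.767, 0.641], [-0.001, 0.641, 0.767], [-1.0, -0.002, 0.0]]
wrist_force: [-0.9, 0.3, -1.4]
width: 0.0221
finger_force: 80.1
time_s: 14.75
eef_pos: [0.6091, 0.053, 0.1747]
orientation: [[0.004, -0.768, 0.641], [-0.002, 0.641, 0.768], [-1.0, -0.004, 0.001]]
wrist_force: [-0.3, -0.0, 5.2]
width: 0.0223
finger_force: 80.3
```

```bash

python3 -m creep '[[0,0,0,0,0,0],[0,0,0,0,0,0],[0,0,0,0,0,0],[0,0,0,0,0,0]]' 0.36 80
python3 -m creep '[[-0.03,-0.036,0,0,0,0],[-0.09,-0.108,0,0,0,0],[-0.18,-0.216,0,0,0,0],[-0.27,-0.324,0,0,0,0],[-0.35,-0.42,0.1,0,0,0],[-0.35,-0.42,0.4,0,0,0],[-0.35,-0.42,0.65,0,0,0],[-0.35,-0.42,0.65,0,0,0]]' 0.45
python3 -m creep '[[0,-0.1,0,-0.301,0.252,0],[0,-0.2,0,-0.301,0.252,0],[0,-0.3,0,-0.301,0.252,0],[0,-0.4,0,-0.301,0.252,0],[0,-0.5,0,-0.301,0.252,0],[0,-0.6,0,-0.301,0.252,0],[0,-0.6,0,-0.301,0.252,0]]'
python3 -m creep '[[0,-0.1,0,-0.301,0.253,0],[0,-0.2,0,-0.301,0.253,0],[0,-0.3,0,-0.301,0.253,0],[0,-0.4,0,-0.301,0.253,0],[0,-0.4,0,-0.301,0.253,0],[0,-0.4,0,-0.301,0.253,0],[0,-0.4,0,-0.301,0.253,0]]'
python3 -m creep '[[0,0,-0.2,0,0,0.353],[0,0,-0.4,0,0,0.353],[0,0,-0.4,0,0,0.353],[0,0,-0.4,0,0,0.353],[0,0,-0.4,0,0,0.353],[0,0,-0.4,0,0,0.353],[0,0,-0.4,0,0,0.353]]'
python3 - <<'E'
from h import *
print(sense()['qpos']); save('scene','s3.png')
drivers(('wrist','scene','side'))
E
```

```text
time_s: 15.08
eef_pos: [0.609, 0.0529, 0.1734]
orientation: [[0.0, -0.767, 0.641], [-0.001, 0.641, 0.767], [-1.0, -0.001, -0.0]]
wrist_force: [0.9, -0.1, -0.5]
width: 0.0305
finger_force: 0.0
time_s: 15.75
eef_pos: [0.5432, -0.0247, 0.3056]
orientation: [[0.001, -0.759, 0.651], [-0.001, 0.651, 0.759], [-1.0, -0.002, -0.0]]
wrist_force: [0.7, -0.6, 0.8]
width: 0.0382
finger_force: 0.0
time_s: 16.33
eef_pos: [0.5759, -0.0933, 0.2743]
orientation: [[-0.094, -0.722, 0.685], [-0.111, 0.692, 0.713], [-0.989, -0.009, -0.145]]
wrist_force: [0.2, -0.2, -0.5]
width: 0.0382
finger_force: 0.0
time_s: 16.92
eef_pos: [0.5759, -0.1756, 0.2748]
orientation: [[-0.44, -0.725, 0.529], [-0.516, 0.687, 0.512], [-0.734, -0.048, -0.677]]
wrist_force: [1.1, -0.1, -0.3]
width: 0.0389
finger_force: 0.0
time_s: 17.5
eef_pos: [0.5776, -0.1729, 0.1922]
orientation: [[0.002, -0.998, 0.065], [-0.673, 0.046, 0.739], [-0.74, -0.045, -0.671]]
wrist_force: [-0.6, 0.9, -0.6]
width: 0.0385
finger_force: 0.0
[-0.59481111  0.79104477  0.46136402  1.73390029  0.70477774 -2.32388877]
('scene', np.float64(66.0), 565, -555, np.float64(-169.9), 104, 28, 154)
('scene', np.float64(11.0), 499, -307, np.float64(-100.4), 87, 30, 154)
('scene', np.float64(2.0), 560, -303, np.float64(-87.7), 28, 91, 175)
('side', np.float64(67.0), 572, -552, np.float64(-170.3), 83, 30, 94)
('side', np.float64(1.0), 559, -298, np.float64(-89.3), 91, 25, 125)
('side', np.float64(12.0), 497, -305, np.float64(-101.1), 93, 26, 132)
('side', np.float64(67.0), 422, -307, np.float64(-91.1), 91, 24, 134)
('side', np.float64(24.0), 305, -296, np.float64(-6.8), 80, 25, 139)
```

View pics/s3.png

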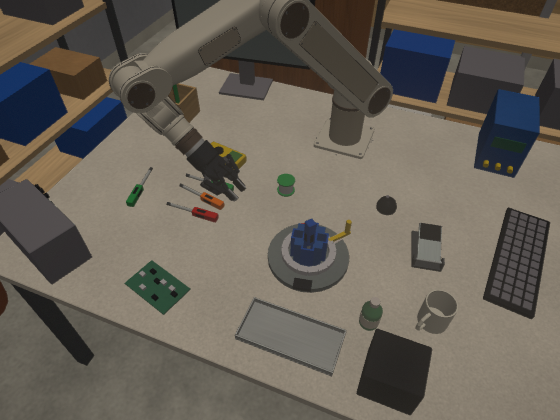

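Blue stands in the far bay at (310,232). Pitch-down was cut short, so I'll compute the remaining move with a helper.

```bash
cat >> h.py <<'E'
from scipy.spatial.transform import Rotation as Ro
def down(yaz):  # tool down, tool y at azimuth deg
    a=np.radians(yaz);y=np.array([np.cos(a),np.sin(a),0]);z=np.array([0,0,-1.]);return np.c_[np.cross(y,z),y,z]
def level(az):  # tool horizontal pointing az deg, tool x down
    a=np.radians(az);z=np.array([np.cos(a),np.sin(a),0]);x=np.array([0,0,-1.]);return np.c_[x,np.cross(z,x),z]
def need(pos,R):
    s=sense();d=(np.array(pos)-s['eef_pos'])/.2
    w=Ro.from_matrix(R@np.array(s['orientation']).T).as_rotvec()
    print('shift',d.round(3),'turn',(w/2).round(3),'rows',round(np.degrees(np.linalg.norm(w))/7.16,1))
def grasp(mid,az,back=.018,z=.029):
    a=np.radians(az);return [mid[0]-back*np.cos(a),mid[1]-back*np.sin(a),z]
E
python3 - <<'E'
from h import *
need(grasp((.560,-.303),-88.8,z=.15),down(181.2))
E
```

```text
shift [-0.082 -0.561 -0.224] turn [-0.416  0.029  0.024] rows 6.7
```

```bash

python3 -m creep '[[-0.08,-0.2,0,-0.416,0.029,0.024],[-0.08,-0.3,0,-0.416,0.029,0.024],[-0.08,-0.4,-0.1,-0.416,0.029,0.024],[-0.08,-0.56,-0.22,-0.416,0.029,0.024],[-0.08,-0.56,-0.22,-0.416,0.029,0.024],[-0.08,-0.56,-0.22,-0.416,0.029,0.024],[-0.08,-0.56,-0.22,-0.416,0.029,0.024],[-0.08,-0.56,-0.22,-0.416,0.029,0.024],[-0.08,-0.56,-0.22,-0.416,0.029,0.024],[-0.08,-0.56,-0.22,-0.416,0.029,0.024]]'
python3 - <<'E'
from h import *
drivers(('wrist',))
need(grasp((.560,-.303),-88.8),down(181.2))
E
```

```text
time_s: 18.53
eef_pos: [0.5601, -0.285, 0.1516]
orientation: [[0.022, -1.0, -0.002], [-1.0, -0.022, 0.0], [-0.0, 0.002, -1.0]]
wrist_force: [0.5, -0.3, -0.3]
width: 0.0386
finger_force: 0.0
('wrist', np.float64(67.0), 425, -315, np.float64(-91.1), 88, 25, 2992)
('wrist', np.float64(12.0), 499, -309, np.float64(-100.6), 85, 25, 2800)
shift [-0.003  0.003 -0.611] turn [-0.    -0.001 -0.   ] rows 0.0
```

```bash

python3 -m creep '[[0,0,-0.2,0,0,0],[0,0,-0.35,0,0,0],[0,0,-0.5,0,0,0],[0,0,-0.58,0,0,0],[0,0,-0.607,0,0,0],[0,0,-0.607,0,0,0]]' >/dev/null
python3 -m creep '[[0,0,0,0,0,0],[0,0,0,0,0,0],[0,0,0,0,0,0],[0,0,0,0,0,0],[0,0,0,0,0,0],[0,0,0,0,0,0]]' 0 80
python3 -m creep '[[0,0,0.1,0,0,0],[0,0,0.3,0,0,0],[0,0,0.5,0,0,0],[0,0,0.7,0,0,0],[0,0,0.9,0,0,0],[0,0.3,1,0,0,0],[0,0.6,1,0,0,0],[0,0.8,1,0,0,0],[0,1,1,0,0,0]]'
python3 - <<'E'
from h import *
need((.54,-.04,.31),down(140))
need((.54,-.04,.31),level(50))
E
```

```text
time_s: 19.58
eef_pos: [0.5613, -0.285, 0.0306]
orientation: [[0.023, -1.0, -0.001], [-1.0, -0.023, -0.002], [0.002, 0.001, -1.0]]
wrist_force: [-1.1, 0.3, 2.1]
width: 0.0224
finger_force: 80.1
time_s: 20.33
eef_pos: [0.5606, -0.119, 0.23]
orientation: [[0.022, -1.0, -0.001], [-1.0, -0.022, -0.001], [0.001, 0.001, -1.0]]
wrist_force: [0.0, 0.1, -1.7]
width: 0.0222
finger_force: 79.7
shift [-0.103  0.395  0.4  ] turn [ 0.   -0.   -0.36] rows 5.8
shift [-0.103  0.395  0.4  ] turn [ 0.755 -0.266 -0.282] rows 13.6
```

```bash

python3 -m creep '[[-0.1,0.2,0.2,0,0,-0.36],[-0.1,0.4,0.4,0,0,-0.36],[-0.1,0.4,0.4,0,0,-0.36],[-0.1,0.4,0.4,0,0,-0.36],[-0.1,0.4,0.4,0,0,-0.36],[-0.1,0.4,0.4,0,0,-0.36],[-0.1,0.4,0.4,0,0,-0.36]]'  >/dev/null
python3 -m creep '[[0,0,0,0.301,-0.252,0],[0,0,0,0.301,-0.252,0],[0,0,0,0.301,-0.252,0],[0,0,0,0.301,-0.252,0],[0,0,0,0.301,-0.252,0],[0,0,0,0.301,-0.252,0],[0,0,0,0.301,-0.252,0]]' >/dev/null
python3 -m creep '[[0,0,0,0.301,-0.252,0],[0,0,0,0.301,-0.252,0],[0,0,0,0.301,-0.252,0],[0,0,0,0.301,-0.252,0],[0,0,0,0.301,-0.252,0],[0,0,0,0.301,-0.252,0],[0,0,0,0.301,-0.252,0],[0,0,0,0.301,-0.252,0]]'
python3 - <<'E'
from h import *
print(sense()['qpos'])
need((.572,.0787,.30),level(50))
E
```

```text
time_s: 22.17
eef_pos: [0.5568, -0.0456, 0.3]
orientation: [[-0.076, -0.748, 0.659], [-0.091, 0.664, 0.743], [-0.993, -0.003, -0.119]]
wrist_force: [1.5, -0.9, -0.9]
width: 0.0218
finger_force: 79.8
[-0.59466523  0.28700627 -0.65714098 -0.20381786  1.39375653 -0.735677  ]
shift [ 0.076  0.622 -0.   ] turn [ 0.046 -0.038  0.014] rows 1.0
```

```bash

python3 -m creep '[[0,0.2,0,0,0,0],[0.02,0.4,0,0,0,0],[0.05,0.5,0,0.046,-0.038,0.014],[0.076,0.622,0,0.046,-0.038,0.014],[0.076,0.622,0,0.046,-0.038,0.014],[0.076,0.622,0,0.046,-0.038,0.014],[0.076,0.622,0,0.046,-0.038,0.014],[0.076,0.622,0,0.046,-0.038,0.014]]'
python3 - <<'E'
from h import *
print(sense()['qpos'])
need((.572,.0787,.30),level(50))
for c in ('scene','side'):
    get_image(c)
    for l in ('driver1_tip','bay_left'): print(c,l,[(round(r['score'],2),np.round(r['position'],3).tolist()) for r in spot_point(l,c)[:3]])
E
```

```text
time_s: 22.83
eef_pos: [0.5715, 0.081, 0.2992]
orientation: [[-0.001, -0.769, 0.639], [-0.0, 0.639, 0.769], [-1.0, 0.001, -0.001]]
wrist_force: [-1.1, 0.3, -1.3]
width: 0.0225
finger_force: 79.7
[-0.32637442  0.4702025  -0.8876883  -1.35540108  1.20422153 -0.0015009 ]
shift [ 0.003 -0.012  0.004] turn [ 0.    -0.001 -0.003] rows 0.0
scene driver1_tip [(0.86, [0.585, 0.094, 0.149]), (0.44, [0.297, -0.368, 0.004])]
scene bay_left [(0.69, [0.583, 0.09, 0.107])]
side driver1_tip [(0.74, [0.579, 0.094, 0.15])]
side bay_left [(0.68, [0.587, 0.093, 0.104]), (0.61, [0.421, -0.451, 0.01])]
```

```bash

python3 -m creep '[[0.003,-0.01,-0.1,0,0,0],[0.003,-0.01,-0.2,0,0,0],[0.003,-0.01,-0.3,0,0,0],[0.003,-0.01,-0.4,0,0,0],[0.003,-0.01,-0.5,0,0,0],[0.003,-0.01,-0.58,0,0,0],[0.003,-0.01,-0.61,0,0,0],[0.003,-0.01,-0.61,0,0,0]]' 
python3 -m creep '[[0,0,-0.005,0,0,0],[0,0,-0.01,0,0,0],[0,0,-0.015,0,0,0],[0,0,-0.015,0,0,0]]' 
python3 -m creep '[[0,0,-0.005,0,0,0],[0,0,-0.01,0,0,0],[0,0,-0.015,0,0,0],[0,0,-0.015,0,0,0]]'
```

```text
time_s: 23.8
eef_pos: [0.5732, 0.0765, 0.1773]
orientation: [[-0.002, -0.767, 0.642], [0.001, 0.642, 0.767], [-1.0, 0.002, -0.001]]
wrist_force: [-0.1, -0.8, -1.1]
width: 0.0222
finger_force: 79.7
time_s: 24.13
eef_pos: [0.573, 0.0771, 0.1766]
orientation: [[0.001, -0.767, 0.641], [-0.0, 0.641, 0.767], [-1.0, -0.001, 0.001]]
wrist_force: [-0.1, 0.2, -0.3]
width: 0.022
finger_force: 79.7
time_s: 24.47
eef_pos: [0.5728, 0.0772, 0.1725]
orientation: [[-0.001, -0.767, 0.641], [0.0, 0.641, 0.767], [-1.0, 0.001, -0.0]]
wrist_force: [-0.5, -0.5, -0.8]
width: 0.0221
finger_force: 79.7
```

```bash

python3 -m creep '[[0,0,-0.005,0,0,0],[0,0,-0.01,0,0,0],[0,0,-0.015,0,0,0],[0,0,-0.015,0,0,0],[0,0,-0.015,0,0,0]]'
python3 -m creep '[[0,0,0,0,0,0],[0,0,-0.005,0,0,0],[0,0,-0.01,0,0,0],[0,0,-0.01,0,0,0]]'
```

```text
time_s: 24.88
eef_pos: [0.5729, 0.0775, 0.1722]
orientation: [[0.006, -0.769, 0.64], [-0.002, 0.64, 0.769], [-1.0, -0.006, 0.003]]
wrist_force: [-3.7, 0.2, 13.3]
width: 0.0223
finger_force: 80.2
time_s: 25.22
eef_pos: [0.5729, 0.0778, 0.172]
orientation: [[0.011, -0.77, 0.638], [-0.003, 0.638, 0.77], [-1.0, -0.011, 0.005]]
wrist_force: [-4.7, 1.8, 24.5]
width: 0.0224
finger_force: 80.5
```

```bash

python3 -m creep '[[0,0,0.018,0,0,0],[0,0,0.018,0,0,0]]'
python3 -m creep '[[0,0,0,0,0,0],[0,0,0,0,0,0],[0,0,0,0,0,0],[0,0,0,0,0,0]]' 0.36 80
python3 -m creep '[[-0.03,-0.036,0,0,0,0],[-0.09,-0.108,0,0,0,0],[-0.18,-0.216,0,0,0,0],[-0.27,-0.324,0,0,0,0],[-0.3,-0.36,0.1,0,0,0],[-0.3,-0.36,0.4,0,0,0],[-0.3,-0.36,0.65,0,0,0],[-0.3,-0.36,0.65,0,0,0]]' 0.45
python3 -m creep '[[0,0,0,-0.301,0.252,0],[0,0,0,-0.301,0.252,0],[0,0,0,-0.301,0.252,0],[0,0,0,-0.301,0.252,0],[0,0,0,-0.301,0.252,0],[0,0,0,-0.301,0.252,0],[0,0,0,-0.301,0.252,0],[0,0,0,-0.301,0.252,0]]'
python3 - <<'E'
from h import *
print(sense()['qpos'])
save('side','s4.png')
d=drivers(('scene','side'))
need((.49,-.17,.25),down(169.2))
E
```

```text
time_s: 25.38
eef_pos: [0.573, 0.0772, 0.1723]
orientation: [[0.002, -0.767, 0.641], [-0.0, 0.641, 0.767], [-1.0, -0.002, 0.001]]
wrist_force: [0.3, -1.0, 7.2]
width: 0.0221
finger_force: 79.9
time_s: 25.72
eef_pos: [0.5728, 0.0772, 0.1706]
orientation: [[-0.002, -0.767, 0.641], [0.001, 0.641, 0.767], [-1.0, 0.002, -0.001]]
wrist_force: [-0.2, 0.0, -0.0]
width: 0.0306
finger_force: 0.0
time_s: 26.38
eef_pos: [0.5123, 0.0042, 0.3027]
orientation: [[-0.001, -0.766, 0.643], [0.001, 0.643, 0.766], [-1.0, 0.001, -0.0]]
wrist_force: [0.8, 0.3, 0.2]
width: 0.0384
finger_force: 0.0
time_s: 27.05
eef_pos: [0.5208, 0.0004, 0.2977]
orientation: [[-0.173, -0.739, 0.651], [-0.189, 0.673, 0.715], [-0.967, 0.001, -0.257]]
wrist_force: [0.6, -0.8, -0.6]
width: 0.0383
finger_force: 0.0
[-0.52929013  0.11951774 -0.70324856  0.08438866  1.23905091 -0.87909654]
('scene', np.float64(62.0), 424, -311, np.float64(-90.8), 86, 27, 145)
('scene', np.float64(66.0), 570, -556, np.float64(-170.2), 90, 25, 145)
('scene', np.float64(11.0), 498, -307, np.float64(-100.6), 87, 29, 154)
('side', np.float64(67.0), 572, -551, np.float64(-171.2), 83, 33, 92)
('side', np.float64(12.0), 497, -305, np.float64(-100.1), 91, 26, 131)
('side', np.float64(67.0), 423, -310, np.float64(-90.4), 100, 25, 134)
shift [-0.162 -0.851 -0.25 ] turn [-0.594  0.299  0.232] rows 11.3
```

View pics/s4.png

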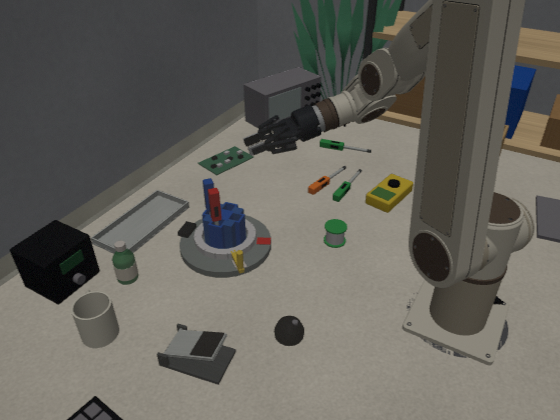

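Side view: blue (209,195) and red (214,205) are both upright in the cup. Next is orange.

```bash

python3 -m creep '[[-0.16,-0.1,0,-0.594,0.299,0.232],[-0.16,-0.3,0,-0.594,0.299,0.232],[-0.16,-0.5,-0.1,-0.594,0.299,0.232],[-0.16,-0.7,-0.25,-0.594,0.299,0.232],[-0.16,-0.85,-0.25,-0.594,0.299,0.232],[-0.16,-0.85,-0.25,-0.594,0.299,0.232],[-0.16,-0.85,-0.25,-0.594,0.299,0.232],[-0.16,-0.85,-0.25,-0.594,0.299,0.232],[-0.16,-0.85,-0.25,-0.594,0.299,0.232],[-0.16,-0.85,-0.25,-0.594,0.299,0.232]]'
python3 - <<'E'
from h import *
need(grasp((.498,-.306),-100.6,z=.15),down(169.4))
E
```

```text
time_s: 28.03
eef_pos: [0.4919, -0.1725, 0.2465]
orientation: [[-0.299, -0.928, 0.22], [-0.87, 0.36, 0.336], [-0.391, -0.09, -0.916]]
wrist_force: [0.4, -0.8, 0.0]
width: 0.0386
finger_force: 0.0
shift [ 0.047 -0.579 -0.483] turn [-0.182  0.098  0.082] rows 3.6
```

```bash

python3 -m creep '[[0.047,-0.2,-0.1,-0.182,0.098,0.082],[0.047,-0.4,-0.2,-0.182,0.098,0.082],[0.047,-0.58,-0.3,-0.182,0.098,0.082],[0.047,-0.58,-0.48,-0.182,0.098,0.082],[0.047,-0.58,-0.48,-0.182,0.098,0.082],[0.047,-0.58,-0.48,-0.182,0.098,0.082],[0.047,-0.58,-0.48,-0.182,0.098,0.082],[0.047,-0.58,-0.48,-0.182,0.098,0.082]]'
python3 - <<'E'
from h import *
drivers(('wrist',))
need(grasp((.498,-.306),-100.6,z=.0295),down(169.4))
E
```

```text
time_s: 28.7
eef_pos: [0.5004, -0.2861, 0.1539]
orientation: [[-0.183, -0.983, 0.001], [-0.983, 0.183, 0.005], [-0.005, -0.0, -1.0]]
wrist_force: [-0.3, 0.6, -0.5]
width: 0.0385
finger_force: 0.0
('wrist', np.float64(66.0), 424, -321, np.float64(-91.1), 103, 25, 3028)
('wrist', np.float64(12.0), 497, -316, np.float64(-100.7), 97, 24, 2721)
shift [ 0.004 -0.01  -0.625] turn [-0.002  0.001 -0.   ] rows 0.0
```

```bash

python3 -m creep '[[0.004,-0.01,-0.2,0,0,0],[0.004,-0.01,-0.35,0,0,0],[0.004,-0.01,-0.5,0,0,0],[0.004,-0.01,-0.6,0,0,0],[0.004,-0.01,-0.622,0,0,0],[0.004,-0.01,-0.622,0,0,0]]' >/dev/null
python3 -m creep '[[0,0,0,0,0,0],[0,0,0,0,0,0],[0,0,0,0,0,0],[0,0,0,0,0,0],[0,0,0,0,0,0],[0,0,0,0,0,0]]' 0 80
python3 -m creep '[[0,0,0.1,0,0,0],[0,0,0.3,0,0,0],[0,0,0.5,0,0,0],[0,0,0.7,0,0,0],[0,0,0.9,0,0,0],[0,0.3,1,0,0,0],[0,0.6,1,0,0,0],[0,0.8,1,0,0,0],[0,1,1,0,0,0]]'
python3 - <<'E'
from h import *
need((.54,0.0,.31),down(140))
E
```

```text
time_s: 29.75
eef_pos: [0.5019, -0.2884, 0.0309]
orientation: [[-0.182, -0.983, 0.002], [-0.983, 0.182, 0.004], [-0.004, -0.001, -1.0]]
wrist_force: [-0.9, 0.1, 6.8]
width: 0.0221
finger_force: 80.8
time_s: 30.5
eef_pos: [0.5003, -0.1218, 0.2292]
orientation: [[-0.183, -0.983, 0.001], [-0.983, 0.183, 0.006], [-0.006, 0.0, -1.0]]
wrist_force: [1.6, -0.5, -1.7]
width: 0.0222
finger_force: 79.9
shift [0.198 0.609 0.404] turn [-0.003  0.001 -0.257] rows 4.1
```

```bash

python3 -m creep '[[0.1,0.2,0.2,0,0,-0.257],[0.15,0.4,0.4,0,0,-0.257],[0.15,0.5,0.4,0,0,-0.257],[0.15,0.5,0.4,0,0,-0.257],[0.15,0.5,0.4,0,0,-0.257],[0.15,0.5,0.4,0,0,-0.257],[0.15,0.5,0.4,0,0,-0.257]]'  >/dev/null
python3 -m creep '[[0,0,0,0.301,-0.252,0],[0,0,0,0.301,-0.252,0],[0,0,0,0.301,-0.252,0],[0,0,0,0.301,-0.252,0],[0,0,0,0.301,-0.252,0],[0,0,0,0.301,-0.252,0],[0,0,0,0.301,-0.252,0]]' >/dev/null
python3 -m creep '[[0,0,0,0.301,-0.252,0],[0,0,0,0.301,-0.252,0],[0,0,0,0.301,-0.252,0],[0,0,0,0.301,-0.252,0],[0,0,0,0.301,-0.252,0],[0,0,0,0.301,-0.252,0],[0,0,0,0.301,-0.252,0],[0,0,0,0.301,-0.252,0]]'
python3 - <<'E'
from h import *
print(sense()['qpos'])
need((.5843,.0144,.30),level(50))
E
```

```text
time_s: 32.33
eef_pos: [0.5446, -0.0314, 0.2993]
orientation: [[-0.077, -0.749, 0.659], [-0.086, 0.663, 0.744], [-0.993, 0.0, -0.115]]
wrist_force: [1.1, -0.5, -1.0]
width: 0.0225
finger_force: 80.0
[-0.58363462  0.26692021 -0.71425707 -0.29304335  1.38865799 -0.6796582 ]
shift [0.198 0.229 0.004] turn [ 0.044 -0.038  0.013] rows 0.9
```

```bash

python3 -m creep '[[0.1,0.15,0,0,0,0],[0.198,0.229,0.02,0.044,-0.038,0.013],[0.198,0.229,0.02,0.044,-0.038,0.013],[0.198,0.229,0.02,0.044,-0.038,0.013],[0.198,0.229,0.02,0.044,-0.038,0.013],[0.198,0.229,0.02,0.044,-0.038,0.013],[0.198,0.229,0.02,0.044,-0.038,0.013],[0.198,0.229,0.02,0.044,-0.038,0.013]]'
python3 - <<'E'
from h import *
print(sense()['qpos'])
need((.5843,.0144,.30),level(50))
for c in ('scene','side'):
    get_image(c)
    for l in ('driver3_tip','bay_right','bay_left','bay_near'): print(c,l,[(round(r['score'],2),np.round(r['position'],3).tolist()) for r in spot_point(l,c)[:3]])
E
```

```text
time_s: 33.0
eef_pos: [0.5848, 0.015, 0.3032]
orientation: [[-0.001, -0.767, 0.642], [0.0, 0.642, 0.767], [-1.0, 0.001, -0.0]]
wrist_force: [-0.3, 0.1, -1.1]
width: 0.0223
finger_force: 79.9
[-4.54864535e-01  4.88729666e-01 -7.93572322e-01 -1.28123867e+00
  1.32910868e+00 -1.24928129e-04]
shift [-0.003 -0.003 -0.016] turn [-0.    -0.    -0.001] rows 0.0
scene driver3_tip [(0.66, [0.6, 0.026, 0.146])]
scene bay_right [(0.83, [0.593, 0.026, 0.106])]
scene bay_left [(0.98, [0.582, 0.092, 0.105]), (0.16, [0.407, 0.376, 0.063])]
scene bay_near [(0.73, [0.557, 0.054, 0.108])]
side driver3_tip [(0.96, [0.596, 0.032, 0.149])]
side bay_right [(0.95, [0.595, 0.026, 0.103])]
side bay_left [(0.83, [0.585, 0.089, 0.104])]
side bay_near [(0.74, [0.554, 0.049, 0.106])]
```

```bash

python3 -m creep '[[-0.018,-0.013,-0.05,0,0,0],[-0.018,-0.013,-0.15,0,0,0],[-0.018,-0.013,-0.25,0,0,0],[-0.018,-0.013,-0.35,0,0,0],[-0.018,-0.013,-0.45,0,0,0],[-0.018,-0.013,-0.55,0,0,0],[-0.018,-0.013,-0.61,0,0,0],[-0.018,-0.013,-0.61,0,0,0],[-0.018,-0.013,-0.61,0,0,0]]' 
python3 -m creep '[[0,0,-0.005,0,0,0],[0,0,-0.01,0,0,0],[0,0,-0.015,0,0,0],[0,0,-0.02,0,0,0],[0,0,-0.02,0,0,0]]' 
python3 -m creep '[[0,0,-0.005,0,0,0],[0,0,-0.01,0,0,0],[0,0,-0.01,0,0,0]]'
```

```text
time_s: 34.25
eef_pos: [0.5815, 0.0135, 0.1821]
orientation: [[0.0, -0.769, 0.64], [0.001, 0.64, 0.769], [-1.0, -0.0, 0.001]]
wrist_force: [0.4, 0.1, -1.2]
width: 0.0221
finger_force: 79.9
time_s: 34.67
eef_pos: [0.5815, 0.0134, 0.1792]
orientation: [[0.003, -0.769, 0.64], [-0.001, 0.64, 0.769], [-1.0, -0.002, 0.001]]
wrist_force: [-0.3, -0.4, -1.9]
width: 0.0224
finger_force: 79.9
time_s: 34.92
eef_pos: [0.5815, 0.0135, 0.1774]
orientation: [[0.004, -0.769, 0.639], [-0.001, 0.639, 0.769], [-1.0, -0.003, 0.002]]
wrist_force: [-1.3, -0.4, 4.4]
width: 0.0225
finger_force: 80.0
```

```bash

python3 -m creep '[[0,0,0,0,0,0],[0,0,0,0,0,0],[0,0,0,0,0,0],[0,0,0,0,0,0]]' 0.36 80
python3 -m creep '[[-0.03,-0.036,0,0,0,0],[-0.09,-0.108,0,0,0,0],[-0.15,-0.18,0,0,0,0],[-0.19,-0.23,0,0,0,0],[-0.19,-0.23,0.1,0,0,0],[-0.19,-0.23,0.4,0,0,0],[-0.19,-0.23,0.62,0,0,0],[-0.19,-0.23,0.62,0,0,0]]' 0.45
python3 -m creep '[[0,0,0,-0.301,0.252,0],[0,0,0,-0.301,0.252,0],[0,0,0,-0.301,0.252,0],[0,0,0,-0.301,0.252,0],[0,0,0,-0.301,0.252,0],[0,0,0,-0.301,0.252,0],[0,0,0,-0.301,0.252,0],[0,0,0,-0.301,0.252,0]]'
python3 - <<'E'
from h import *
save('side','s5.png')
d=drivers(('scene','side'))
need((.424,-.20,.22),down(179))
E
```

```text
time_s: 35.25
eef_pos: [0.5814, 0.0135, 0.1765]
orientation: [[0.001, -0.768, 0.64], [0.0, 0.64, 0.768], [-1.0, -0.001, 0.001]]
wrist_force: [0.5, 0.1, 0.3]
width: 0.031
finger_force: 0.0
time_s: 35.92
eef_pos: [0.5477, -0.0254, 0.3035]
orientation: [[0.004, -0.761, 0.648], [-0.002, 0.648, 0.761], [-1.0, -0.004, 0.001]]
wrist_force: [1.1, -0.2, 0.4]
width: 0.0382
finger_force: 0.0
time_s: 36.58
eef_pos: [0.5551, -0.0293, 0.2977]
orientation: [[-0.176, -0.734, 0.657], [-0.196, 0.68, 0.707], [-0.965, -0.005, -0.263]]
wrist_force: [-0.0, -1.0, -0.6]
width: 0.0384
finger_force: 0.0
('scene', np.float64(63.0), 424, -316, np.float64(-90.0), 94, 28, 147)
('scene', np.float64(66.0), 570, -556, np.float64(-169.1), 92, 26, 151)
('side', np.float64(67.0), 570, -552, np.float64(-171.8), 84, 34, 100)
('side', np.float64(67.0), 422, -307, np.float64(-90.2), 26, 91, 134)
shift [-0.664 -0.851 -0.401] turn [-0.617  0.253  0.307] rows 11.8
```

View pics/s5.png

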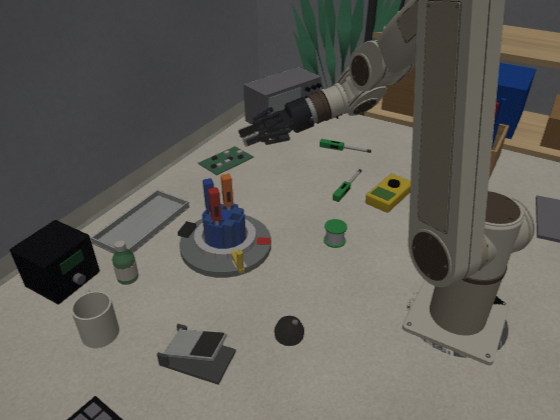

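Blue, red and orange are upright at (209,195), (214,205) and (228,190). Green is still at (347,185), next to the meter.

```bash

python3 -m creep '[[-0.1,-0.1,0,-0.617,0.253,0.307],[-0.3,-0.3,0,-0.617,0.253,0.307],[-0.4,-0.5,-0.1,-0.617,0.253,0.307],[-0.5,-0.7,-0.25,-0.617,0.253,0.307],[-0.66,-0.85,-0.25,-0.617,0.253,0.307],[-0.66,-0.85,-0.3,-0.617,0.253,0.307],[-0.66,-0.85,-0.4,-0.617,0.253,0.307],[-0.66,-0.85,-0.4,-0.617,0.253,0.307],[-0.66,-0.85,-0.4,-0.617,0.253,0.307],[-0.66,-0.85,-0.4,-0.617,0.253,0.307]]'
python3 - <<'E'
from h import *
need(grasp((.424,-.310),-90.6,z=.15),down(179.4))
E
```

```text
time_s: 37.57
eef_pos: [0.4246, -0.2036, 0.2151]
orientation: [[-0.202, -0.953, 0.224], [-0.884, 0.276, 0.378], [-0.423, -0.121, -0.898]]
wrist_force: [-0.2, 0.9, -0.8]
width: 0.0382
finger_force: 0.0
shift [-0.002 -0.442 -0.325] turn [-0.209  0.091  0.12 ] rows 4.1
```

```bash

python3 -m creep '[[0,-0.2,0,-0.209,0.091,0.12],[0,-0.44,-0.1,-0.209,0.091,0.12],[0,-0.44,-0.2,-0.209,0.091,0.12],[0,-0.44,-0.32,-0.209,0.091,0.12],[0,-0.44,-0.32,-0.209,0.091,0.12],[0,-0.44,-0.32,-0.209,0.091,0.12],[0,-0.44,-0.32,-0.209,0.091,0.12],[0,-0.44,-0.32,-0.209,0.091,0.12]]'
python3 - <<'E'
from h import *
drivers(('wrist','side','scene'))
need(grasp((.424,-.310),-90.8,z=.0295),down(179.2))
E
```

```text
time_s: 38.23
eef_pos: [0.4252, -0.2886, 0.1552]
orientation: [[-0.007, -1.0, 0.001], [-1.0, 0.007, 0.005], [-0.005, -0.001, -1.0]]
wrist_force: [-0.1, -0.3, 0.5]
width: 0.0385
finger_force: 0.0
('side', np.float64(67.0), 423, -306, np.float64(-92.0), 88, 26, 132)
('scene', np.float64(22.5), 319, -303, np.float64(-33.9), 36, 83, 78)
('scene', np.float64(63.0), 425, -312, np.float64(-89.4), 29, 85, 143)
('scene', np.float64(66.0), 571, -557, np.float64(-170.2), 90, 28, 150)
shift [-0.003 -0.016 -0.63 ] turn [-0.002  0.    -0.004] rows 0.1
```

```bash

python3 -m creep '[[-0.003,-0.01,-0.2,0,0,0],[-0.003,-0.01,-0.35,0,0,0],[-0.003,-0.01,-0.5,0,0,0],[-0.003,-0.01,-0.6,0,0,0],[-0.003,-0.01,-0.628,0,0,0],[-0.003,-0.01,-0.628,0,0,0]]' >/dev/null
python3 -m creep '[[0,0,0,0,0,0],[0,0,0,0,0,0],[0,0,0,0,0,0],[0,0,0,0,0,0],[0,0,0,0,0,0],[0,0,0,0,0,0]]' 0 80
python3 -m creep '[[0,0,0.1,0,0,0],[0,0,0.3,0,0,0],[0,0,0.5,0,0,0],[0,0,0.7,0,0,0],[0,0,0.9,0,0,0],[0.2,0.3,1,0,0,0],[0.4,0.6,1,0,0,0],[0.5,0.8,1,0,0,0],[0.5,1,1,0,0,0]]'
python3 - <<'E'
from h import *
need((.53,-0.025,.31),down(140))
E
```

```text
time_s: 39.38
eef_pos: [0.425, -0.2905, 0.0306]
orientation: [[-0.005, -1.0, 0.001], [-1.0, 0.005, 0.003], [-0.003, -0.001, -1.0]]
wrist_force: [-1.0, 0.2, 6.8]
width: 0.0224
finger_force: 80.3
time_s: 40.13
eef_pos: [0.5059, -0.1457, 0.2281]
orientation: [[-0.006, -1.0, 0.001], [-1.0, 0.006, 0.005], [-0.005, -0.001, -1.0]]
wrist_force: [0.8, 0.6, -0.6]
width: 0.0222
finger_force: 79.4
shift [0.121 0.604 0.41 ] turn [-0.002  0.001 -0.346] rows 5.5
```

```bash

python3 -m creep '[[0.05,0.2,0.2,0,0,-0.346],[0.08,0.4,0.4,0,0,-0.346],[0.08,0.6,0.4,0,0,-0.346],[0.08,0.62,0.4,0,0,-0.346],[0.08,0.62,0.4,0,0,-0.346],[0.08,0.62,0.4,0,0,-0.346],[0.08,0.62,0.4,0,0,-0.346],[0.08,0.62,0.4,0,0,-0.346]]'  >/dev/null
python3 -m creep '[[0,0,0,0.301,-0.252,0],[0,0,0,0.301,-0.252,0],[0,0,0,0.301,-0.252,0],[0,0,0,0.301,-0.252,0],[0,0,0,0.301,-0.252,0],[0,0,0,0.301,-0.252,0],[0,0,0,0.301,-0.252,0]]' >/dev/null
python3 -m creep '[[0,0,0,0.301,-0.252,0],[0,0,0,0.301,-0.252,0],[0,0,0,0.301,-0.252,0],[0,0,0,0.301,-0.252,0],[0,0,0,0.301,-0.252,0],[0,0,0,0.301,-0.252,0],[0,0,0,0.301,-0.252,0],[0,0,0,0.301,-0.252,0]]'
python3 - <<'E'
from h import *
print(sense()['qpos'])
need((.5452,.0397,.305),level(50))
E
```

```text
time_s: 42.05
eef_pos: [0.5359, -0.0294, 0.2985]
orientation: [[-0.076, -0.748, 0.66], [-0.089, 0.664, 0.742], [-0.993, -0.002, -0.117]]
wrist_force: [1.2, -0.1, -1.2]
width: 0.0223
finger_force: 79.5
[-0.59068726  0.25197593 -0.72853427 -0.2636472   1.3916684  -0.71080911]
shift [0.047 0.345 0.032] turn [ 0.045 -0.038  0.014] rows 1.0
```

```bash

python3 -m creep '[[0,0.15,0,0,0,0],[0.02,0.25,0.03,0.045,-0.038,0.014],[0.047,0.345,0.032,0.045,-0.038,0.014],[0.047,0.345,0.032,0.045,-0.038,0.014],[0.047,0.345,0.032,0.045,-0.038,0.014],[0.047,0.345,0.032,0.045,-0.038,0.014],[0.047,0.345,0.032,0.045,-0.038,0.014],[0.047,0.345,0.032,0.045,-0.038,0.014]]'
python3 - <<'E'
from h import *
print(sense()['qpos'])
need((.5452,.0397,.30),level(50))
for c in ('scene','side'):
    get_image(c)
    for l in ('driver2_tip','bay_near'): print(c,l,[(round(r['score'],2),np.round(r['position'],3).tolist()) for r in spot_point(l,c)[:3]])
E
```

```text
time_s: 42.72
eef_pos: [0.5456, 0.0404, 0.3042]
orientation: [[-0.002, -0.767, 0.641], [0.0, 0.641, 0.767], [-1.0, 0.002, -0.001]]
wrist_force: [-0.3, -0.8, -1.3]
width: 0.0221
finger_force: 79.5
[-0.44127949  0.44661236 -0.90909899 -1.35061515  1.31616163 -0.00337002]
shift [-0.002 -0.003 -0.021] turn [-0.    -0.001 -0.001] rows 0.0
scene driver2_tip [(0.93, [0.553, 0.054, 0.146]), (0.71, [0.438, -0.58, 0.012])]
scene bay_near [(0.75, [0.592, 0.062, 0.106]), (0.57, [0.555, 0.052, 0.107])]
side driver2_tip [(0.83, [0.555, 0.051, 0.144]), (0.52, [0.289, -0.371, -0.002]), (0.27, [0.626, 0.08, 0.161])]
side bay_near [(0.56, [0.556, 0.052, 0.11])]
```

```bash

python3 -m creep '[[0.003,0,-0.05,0,0,0],[0.003,0,-0.15,0,0,0],[0.003,0,-0.25,0,0,0],[0.003,0,-0.35,0,0,0],[0.003,0,-0.45,0,0,0],[0.003,0,-0.55,0,0,0],[0.003,0,-0.6,0,0,0],[0.003,0,-0.6,0,0,0],[0.003,0,-0.6,0,0,0]]' 
python3 -m creep '[[0,0,-0.005,0,0,0],[0,0,-0.01,0,0,0],[0,0,-0.015,0,0,0],[0,0,-0.02,0,0,0],[0,0,-0.02,0,0,0]]' 
python3 -m creep '[[0,0,-0.005,0,0,0],[0,0,-0.01,0,0,0],[0,0,-0.01,0,0,0]]'
```

```text
time_s: 43.77
eef_pos: [0.5464, 0.0402, 0.1852]
orientation: [[-0.0, -0.767, 0.641], [0.0, 0.641, 0.767], [-1.0, 0.0, -0.0]]
wrist_force: [0.1, -0.7, -0.0]
width: 0.0222
finger_force: 79.5
time_s: 44.18
eef_pos: [0.5462, 0.0406, 0.182]
orientation: [[0.001, -0.768, 0.641], [-0.001, 0.641, 0.768], [-1.0, -0.001, 0.0]]
wrist_force: [-0.4, 0.1, -1.7]
width: 0.0221
finger_force: 79.5
time_s: 44.43
eef_pos: [0.5461, 0.0406, 0.1794]
orientation: [[0.0, -0.768, 0.641], [-0.0, 0.641, 0.768], [-1.0, -0.0, 0.0]]
wrist_force: [-0.8, -0.4, -1.1]
width: 0.0222
finger_force: 79.5
```

```bash

python3 -m creep '[[0,0,-0.004,0,0,0],[0,0,-0.008,0,0,0],[0,0,-0.01,0,0,0],[0,0,-0.01,0,0,0]]'
python3 -m creep '[[0,0,-0.003,0,0,0],[0,0,-0.003,0,0,0]]'
```

```text
time_s: 44.77
eef_pos: [0.5461, 0.0407, 0.1788]
orientation: [[0.004, -0.769, 0.64], [-0.002, 0.64, 0.769], [-1.0, -0.004, 0.001]]
wrist_force: [-1.5, 0.7, 8.5]
width: 0.0224
finger_force: 79.7
time_s: 44.93
eef_pos: [0.5461, 0.0408, 0.1787]
orientation: [[0.005, -0.769, 0.64], [-0.002, 0.64, 0.769], [-1.0, -0.006, 0.002]]
wrist_force: [-1.9, 0.7, 11.6]
width: 0.0222
finger_force: 79.8
```

```bash

python3 -m creep '[[0,0,0.01,0,0,0],[0,0,0.01,0,0,0],[0,0,0.01,0,0,0],[0,0,0.01,0,0,0],[0,0,0.01,0,0,0]]' 0.36 80
python3 -m creep '[[-0.03,-0.036,0,0,0,0],[-0.09,-0.108,0,0,0,0],[-0.15,-0.18,0,0,0,0],[-0.24,-0.26,0,0,0,0],[-0.24,-0.26,0.1,0,0,0],[-0.24,-0.26,0.4,0,0,0],[-0.24,-0.26,0.62,0,0,0],[-0.24,-0.26,0.62,0,0,0]]' 0.36
python3 -m creep '[[0,0,0,-0.301,0.252,0],[0,0,0,-0.301,0.252,0],[0,0,0,-0.301,0.252,0],[0,0,0,-0.301,0.252,0],[0,0,0,-0.301,0.252,0],[0,0,0,-0.301,0.252,0],[0,0,0,-0.301,0.252,0],[0,0,0,-0.301,0.252,0],[0,0,0,-0.301,0.252,0],[0,0,0,-0.301,0.252,0]]'
python3 - <<'E'
from h import *
im=save('scene','s6.png')
for c in ('scene','side'):
    im=get_image(c);P=cloud(im)
    print([(round(r['score'],2),np.round(r['position'],3).tolist()) for r in spot_point('collar_grip',c)[:2]])
    for n in range(1,5):
        print(n,[np.round(r['position'],3).tolist() for r in spot_point('driver%d_tip'%n,c)[:2]],[np.round(r['position'],3).tolist() for r in spot_point('driver%d'%n,c)[:5] if r['position'][2]>.05] if n==1 else '')
    m=(P[...,2]>.12)&(P[...,2]<.22)&(np.hypot(P[...,0]-.588,P[...,1]-.059)<.08)&(im['range_z']>0)
    l=cv2.connectedComponentsWithStats(m.astype(np.uint8))
    for zz in (.13,.16,.19):
        k=m&(abs(P[...,2]-zz)<.012); print(zz,P[k][:,:2].mean(0).round(3),k.sum())
need((.483,.146,.2),down(50))
E
```

```text
time_s: 45.35
eef_pos: [0.5461, 0.0405, 0.1787]
orientation: [[-0.0, -0.768, 0.641], [0.0, 0.641, 0.768], [-1.0, 0.0, -0.0]]
wrist_force: [0.5, -0.9, -0.6]
width: 0.0308
finger_force: 0.0
time_s: 46.02
eef_pos: [0.5048, -0.0009, 0.305]
orientation: [[0.001, -0.757, 0.653], [-0.001, 0.653, 0.757], [-1.0, -0.002, 0.0]]
wrist_force: [0.7, 0.9, 0.1]
width: 0.0306
finger_force: 0.0
time_s: 46.85
eef_pos: [0.506, -0.0016, 0.3008]
orientation: [[-0.27, -0.735, 0.622], [-0.303, 0.678, 0.67], [-0.914, -0.007, -0.406]]
wrist_force: [0.6, -1.3, -0.5]
width: 0.0307
finger_force: 0.0
[(0.75, [0.49, 0.137, 0.074])]
1 [] [[0.599, 0.035, 0.158], [0.629, 0.074, 0.157], [0.565, 0.067, 0.158], [0.593, 0.097, 0.159]]
2 [[0.437, -0.576, 0.012]] 
3 [] 
4 [[0.595, 0.028, 0.107]] 
0.13 [0.604 0.064] 178
0.16 [0.597 0.062] 255
0.19 [0.593 0.061] 430
[(0.78, [0.482, 0.145, 0.076]), (0.55, [0.628, 0.081, 0.156])]
1 [] [[0.563, 0.065, 0.155], [0.632, 0.081, 0.16], [0.602, 0.037, 0.157], [0.59, 0.102, 0.153]]
2 [[0.435, -0.578, 0.009], [0.584, 0.094, 0.105]] 
3 [] 
4 [] 
0.13 [0.577 0.077] 218
0.16 [0.576 0.077] 255
0.19 [0.583 0.068] 478
shift [-0.125  0.737 -0.51 ] turn [-0.036  0.632 -0.672] rows 14.8
```

View pics/s6.png

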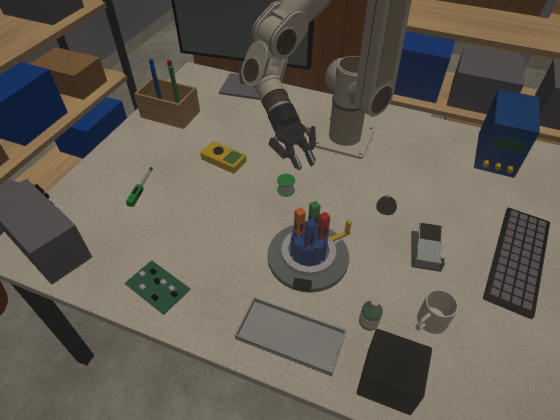

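All four stand in the cup: orange (300,215), green (315,208), red (325,218), blue (310,232). The post top is at (348,222). Next I go over the post.

```bash

python3 -m creep '[[-0.12,0.1,0,-0.036,0.632,-0.672],[-0.12,0.2,0,-0.036,0.632,-0.672],[-0.12,0.3,0,-0.036,0.632,-0.672],[-0.12,0.4,0,-0.036,0.632,-0.672],[-0.12,0.5,0,-0.036,0.632,-0.672],[-0.12,0.6,0,-0.036,0.632,-0.672],[-0.12,0.7,0,-0.036,0.632,-0.672],[-0.12,0.73,-0.1,-0.036,0.632,-0.672],[-0.12,0.73,-0.2,-0.036,0.632,-0.672],[-0.12,0.73,-0.2,-0.036,0.632,-0.672]]' 0.4 20
python3 - <<'E'
from h import *
need((.485,.143,.17),down(51))
E
```

```text
time_s: 48.43
eef_pos: [0.4807, 0.1454, 0.2583]
orientation: [[-0.902, 0.186, 0.39], [0.249, 0.961, 0.118], [-0.353, 0.203, -0.913]]
wrist_force: [-1.2, -0.3, -0.8]
width: 0.0343
finger_force: 0.0
shift [ 0.021 -0.012 -0.442] turn [-0.014  0.211 -0.222] rows 4.9
```

```bash

python3 -m creep '[[0.021,-0.012,0,-0.014,0.211,-0.222],[0.021,-0.012,0,-0.014,0.211,-0.222],[0.021,-0.012,-0.1,-0.014,0.211,-0.222],[0.021,-0.012,-0.2,-0.014,0.211,-0.222],[0.021,-0.012,-0.3,-0.014,0.211,-0.222],[0.021,-0.012,-0.4,-0.014,0.211,-0.222],[0.021,-0.012,-0.44,-0.014,0.211,-0.222],[0.021,-0.012,-0.44,-0.014,0.211,-0.222]]' 
python3 - <<'E'
from h import *
im=save('wrist','w7.png');P=cloud(im)
m=(P[...,2]>.06)&(P[...,2]<.1)&(np.hypot(P[...,0]-.485,P[...,1]-.143)<.035)&(im['range_z']>0)
print(m.sum(),P[m].mean(0))
need((.485,.143,.075),down(51))
E
```

```text
time_s: 49.1
eef_pos: [0.4866, 0.1418, 0.1716]
orientation: [[-0.779, 0.627, 0.005], [0.627, 0.779, -0.002], [-0.006, 0.001, -1.0]]
wrist_force: [-0.8, -0.1, 0.0]
width: 0.0341
finger_force: 0.0
568 [0.48150543 0.14404042 0.08421994]
shift [-0.011  0.005 -0.492] turn [ 0.001  0.004 -0.001] rows 0.1
```

View pics/w7.png

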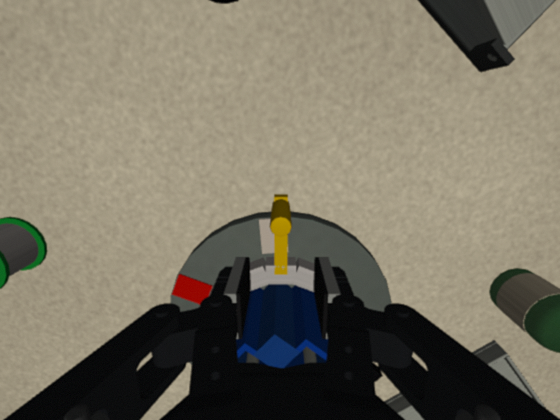

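Wrist view: the post (281,225) is centred between the jaws, the white patch is at (267,237) and the red mark at (193,290). Descend, cage the post and compute the arc.

```bash

python3 -m creep '[[-0.011,0.005,-0.1,0,0,0],[-0.011,0.005,-0.25,0,0,0],[-0.011,0.005,-0.4,0,0,0],[-0.011,0.005,-0.48,0,0,0],[-0.011,0.005,-0.48,0,0,0],[-0.011,0.005,-0.48,0,0,0]]' 
python3 -m creep '[[0,0,0,0,0,0],[0,0,0,0,0,0],[0,0,0,0,0,0],[0,0,0,0,0,0]]' 0.25 20
python3 - <<'E'
from h import *
p=sense()['eef_pos'];c=np.array([.588,.059]);d=p[:2]-c;print(np.hypot(*d),np.degrees(np.arctan2(d[1],d[0])))
N=12;T=1.206
P=[c+Ro.from_euler('z',T*i/N).as_matrix()[:2,:2]@d for i in range(N+1)]
for h in (0,6):
    print([[*((P[h+i]-P[h])/.2).round(3).tolist(),0,0,0,round(T*i/N/2,3)] for i in range(1,7)])
E
```

```text
time_s: 49.65
eef_pos: [0.486, 0.1433, 0.0794]
orientation: [[-0.779, 0.627, 0.011], [0.627, 0.779, -0.001], [-0.009, 0.007, -1.0]]
wrist_force: [0.5, 0.0, 0.9]
width: 0.0343
finger_force: 0.0
time_s: 49.98
eef_pos: [0.4868, 0.1435, 0.0796]
orientation: [[-0.779, 0.627, 0.013], [0.627, 0.779, -0.0], [-0.01, 0.008, -1.0]]
wrist_force: [-0.2, -0.2, -0.1]
width: 0.0214
finger_force: 0.0
0.13182013014524108 140.11817547599054
[[-0.04, -0.053, 0, 0, 0, 0.05], [-0.074, -0.109, 0, 0, 0, 0.1], [-0.103, -0.169, 0, 0, 0, 0.151], [-0.125, -0.232, 0, 0, 0, 0.201], [-0.141, -0.296, 0, 0, 0, 0.251], [-0.15, -0.361, 0, 0, 0, 0.301]]
[[-0.003, -0.066, 0, 0, 0, 0.05], [0.001, -0.132, 0, 0, 0, 0.1], [0.011, -0.198, 0, 0, 0, 0.151], [0.028, -0.262, 0, 0, 0, 0.201], [0.052, -0.324, 0, 0, 0, 0.251], [0.081, -0.383, 0, 0, 0, 0.301]]
```

```bash

python3 -m creep '[[-0.04,-0.053,0,0,0,0.05],[-0.074,-0.109,0,0,0,0.1],[-0.103,-0.169,0,0,0,0.151],[-0.125,-0.232,0,0,0,0.201],[-0.141,-0.296,0,0,0,0.251],[-0.15,-0.361,0,0,0,0.301]]'
python3 -m creep '[[-0.003,-0.066,0,0,0,0.05],[0.001,-0.132,0,0,0,0.1],[0.011,-0.198,0,0,0,0.151],[0.028,-0.262,0,0,0,0.201],[0.052,-0.324,0,0,0,0.251],[0.081,-0.383,0,0,0,0.301],[0.081,-0.383,0,0,0,0.301],[0.081,-0.383,0,0,0,0.301]]'
python3 - <<'E'
from h import *
p=sense()['eef_pos'];c=np.array([.588,.059]);d=p[:2]-c;print(np.hypot(*d),np.degrees(np.arctan2(d[1],d[0])))
for cm in('scene','side'):
    im=get_image(cm);print([(round(r['score'],2),np.round(r['position'],3).tolist()) for r in spot_point('collar_grip',cm)[:2]])
    cv2.imwrite('pics/c8%s.png'%cm,im['color'][:,:,::-1])
im=cv2.imread('pics/c8scene.png')[190:310,240:390];im2=cv2.imread('pics/c8side.png')[170:290,160:310]
cv2.imwrite('pics/c8.png',cv2.resize(np.vstack([im,im2]) if 0 else np.hstack([im,im2]),None,fx=2.6,fy=2.6,interpolation=cv2.INTER_CUBIC))
E
```

```text
time_s: 50.48
eef_pos: [0.4561, 0.071, 0.079]
orientation: [[-0.997, 0.07, 0.011], [0.071, 0.997, 0.006], [-0.01, 0.007, -1.0]]
wrist_force: [0.9, 1.9, 0.8]
width: 0.0212
finger_force: 0.6
time_s: 51.15
eef_pos: [0.4726, -0.0059, 0.0786]
orientation: [[-0.867, -0.499, 0.006], [-0.499, 0.867, 0.009], [-0.01, 0.005, -1.0]]
wrist_force: [1.1, 0.5, 0.4]
width: 0.0215
finger_force: 0.0
0.1324053318395438 -150.6727381722018
[(0.87, [0.474, -0.012, 0.075]), (0.47, [0.557, 0.05, 0.107])]
[(0.63, [0.467, -0.007, 0.077])]
```

View pics/c8.png

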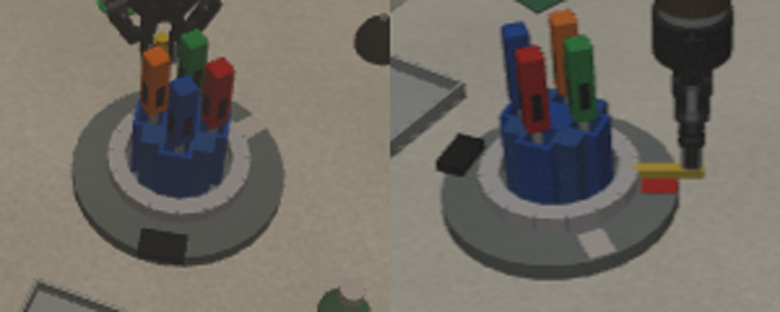

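The side crop shows the arm above the red mark at (660,180). I'll check the angle numerically from the patches.

```bash
python3 - <<'E'
from h import *
c=np.array([.588,.059])
I={n:get_image(n) for n in('scene','side')}
def pl(n,v,u,z):
    K=np.array(I[n]['intrinsics']);T=np.array(I[n]['extrinsics'])
    d=np.stack([(u-K[0,2])/K[0,0],-(v-K[1,2])/K[1,1],-np.ones_like(u,float)],-1)@T[:3,:3].T
    return (T[:3,3]+d*((z-T[2,3])/d[:,2])[:,None])[:,:2]
def az(q): d=q.mean(0)-c; return len(q),np.degrees(np.arctan2(d[1],d[0]))%360,np.hypot(*d)
s0=cv2.cvtColor(cv2.imread('pics/side0.png'),cv2.COLOR_BGR2HSV)
v,u=np.nonzero(((s0[...,0]<8)|(s0[...,0]>172))&(s0[...,1]>140)&(s0[...,2]>60)); k=(abs(u-263)<25)&(abs(v-240)<15)
print('red side0',az(pl('side',v[k],u[k],.02)))
for n in I:
    P=cloud(I[n]);h=cv2.cvtColor(I[n]['color'],cv2.COLOR_RGB2HSV);R=np.hypot(P[...,0]-c[0],P[...,1]-c[1]);A=np.degrees(np.arctan2(P[...,1]-c[1],P[...,0]-c[0]))%360
    on=(R>.085)&(R<.115)&(abs(P[...,2]-.02)<.006)
    med=np.median(h[...,2][on]);w=on&(h[...,2]>med+35)&(A>120)&(A<175)
    v,u=np.nonzero(w);print(n,'white',az(pl(n,v,u,.02)) if len(v) else 0)
    y=(abs(h[...,0].astype(int)-24)<6)&(h[...,1]>130)&(abs(P[...,2]-.04)<.02)&(R<.15)&(R>.06)
    v,u=np.nonzero(y)
    if len(v):print(n,'arm',az(P[y][:,:2]),P[y][:,2].mean())
E
```

```text
red side0 (79, np.float64(207.0110157980278), np.float64(0.10079058234347542))
scene white (54, np.float64(146.23146965397447), np.float64(0.10324802737718523))
side white (87, np.float64(145.3400942241266), np.float64(0.10016084676510707))
side arm (100, np.float64(206.53606857328853), np.float64(0.10775240339579632)) 0.03876087034919746
```

The arm is at 206.5° against the red mark's 207.0°, so the collar is locked. Now the pedal.

```bash

python3 -m creep '[[0,0,0,0,0,0],[0,0,0,0,0,0],[0,0,0.1,0,0,0],[0,0,0.3,0,0,0],[0,0,0.5,0,0,0],[0,0.1,0.6,0,0,0],[0,0.3,0.6,0,0,0],[-0.1,0.5,0.6,0,0,0],[-0.2,0.7,0.6,0,0,0],[-0.2,0.9,0.6,0,0,0]]' 0.33
python3 -m creep '[[-0.1,0.2,0,0,0,0],[-0.1,0.4,0,0,0,0],[-0.14,0.6,0,0,0,0],[-0.14,0.8,0,0,0,0],[-0.14,1,0,0,0,0],[-0.14,1,0,0,0,0],[-0.14,1,0,0,0,0]]' 0
python3 - <<'E'
from h import *
for cm in('scene','side'):
    im=get_image(cm);P=cloud(im)
    for l in('pedal_pad','treadle','collar_grip'):print(l,[(round(r['score'],2),np.round(r['position'],3).tolist()) for r in spot_point(l,cm)[:2]])
need((.404,.376,.11),down(120))
E
```

```text
time_s: 52.28
eef_pos: [0.4292, 0.171, 0.1983]
orientation: [[-0.866, -0.501, 0.003], [-0.501, 0.866, 0.008], [-0.006, 0.006, -1.0]]
wrist_force: [-0.2, -1.2, 0.2]
width: 0.0286
finger_force: 0.0
time_s: 52.87
eef_pos: [0.4035, 0.3726, 0.1974]
orientation: [[-0.863, -0.505, 0.004], [-0.505, 0.863, 0.009], [-0.008, 0.005, -1.0]]
wrist_force: [0.1, -0.2, -0.4]
width: 0.0002
finger_force: 0.0
pedal_pad [(0.56, [0.402, 0.376, 0.063]), (0.21, [0.567, 0.066, 0.156])]
treadle [(0.84, [0.43, 0.379, 0.002])]
collar_grip [(0.73, [0.725, 0.275, -0.001]), (0.58, [0.473, -0.008, 0.073])]
pedal_pad [(0.95, [0.405, 0.374, 0.064])]
treadle [(0.65, [0.433, 0.385, -0.0])]
collar_grip [(0.96, [0.468, -0.01, 0.075]), (0.46, [0.585, 0.058, 0.104])]
shift [-0.003  0.032 -0.443] turn [-0.005  0.003 -0.   ] rows 0.1
```

```bash

python3 -m creep '[[0,0.015,-0.15,0,0,0],[0,0.015,-0.3,0,0,0],[0,0.015,-0.42,0,0,0],[0,0.015,-0.5,0,0,0],[0,0.015,-0.52,0,0,0],[0,0.015,-0.52,0,0,0]]'
python3 -m creep '[[0,0,-0.02,0,0,0],[0,0,-0.04,0,0,0],[0,0,-0.06,0,0,0],[0,0,-0.08,0,0,0],[0,0,-0.1,0,0,0],[0,0,-0.1,0,0,0]]'
```

```text
time_s: 53.77
eef_pos: [0.4037, 0.3724, 0.093]
orientation: [[-0.865, -0.501, 0.003], [-0.501, 0.865, 0.007], [-0.006, 0.005, -1.0]]
wrist_force: [0.1, 0.4, -0.2]
width: 0.0001
finger_force: 0.0
time_s: 54.27
eef_pos: [0.4041, 0.3742, 0.0746]
orientation: [[-0.865, -0.502, 0.005], [-0.502, 0.865, 0.011], [-0.01, 0.007, -1.0]]
wrist_force: [-1.9, 0.3, 5.2]
width: 0.0
finger_force: 2.7
```

```bash

python3 -m creep '[[0,0,-0.02,0,0,0],[0,0,-0.04,0,0,0],[0,0,-0.05,0,0,0],[0,0,-0.05,0,0,0]]'
python3 -m creep '[[0,0,-0.01,0,0,0],[0,0,-0.02,0,0,0],[0,0,-0.02,0,0,0]]'
```

```text
time_s: 54.6
eef_pos: [0.4033, 0.3742, 0.0649]
orientation: [[-0.864, -0.503, 0.003], [-0.503, 0.864, 0.011], [-0.008, 0.008, -1.0]]
wrist_force: [-5.1, -0.3, 8.1]
width: -0.0003
finger_force: 3.7
time_s: 54.85
eef_pos: [0.4033, 0.3742, 0.064]
orientation: [[-0.864, -0.503, 0.004], [-0.503, 0.864, 0.012], [-0.009, 0.008, -1.0]]
wrist_force: [-10.1, -4.5, 24.2]
width: -0.0
finger_force: 11.8
```

Force jumped to 24 N at TCP z 0.064, so the pedal is at its stop. Hold briefly, then lift.

```bash

python3 -m creep '[[0,0,0,0,0,0],[0,0,0,0,0,0],[0,0,0,0,0,0],[0,0,0.05,0,0,0],[0,0,0.1,0,0,0],[0,0,0.2,0,0,0],[0,0,0.4,0,0,0],[0,0,0.6,0,0,0],[0,0,0.7,0,0,0],[0,0,0.7,0,0,0]]'
python3 -m creep '[[0.1,-0.2,0,0,0,0],[0.15,-0.4,0,0,0,0],[0.2,-0.6,0,0,0,0],[0.2,-0.8,0,0,0,0],[0.2,-1,0,0,0,0],[0.2,-1,0,0,0,0]]' 0.4
python3 - <<'E'
from h import *
for cm in('scene','side'):
    im=get_image(cm)
    for l in('pedal_pad','collar_grip'):print(l,[(round(r['score'],2),np.round(r['position'],3).tolist()) for r in spot_point(l,cm)[:2]])
need((.471,-.007,.2),down(119))
E
```

```text
time_s: 55.68
eef_pos: [0.407, 0.3758, 0.2066]
orientation: [[-0.865, -0.502, 0.014], [-0.502, 0.865, 0.017], [-0.02, 0.008, -1.0]]
wrist_force: [0.1, 0.3, -0.4]
width: 0.0002
finger_force: 0.0
time_s: 56.18
eef_pos: [0.4432, 0.1671, 0.1991]
orientation: [[-0.869, -0.495, 0.002], [-0.495, 0.869, 0.005], [-0.004, 0.003, -1.0]]
wrist_force: [-0.9, -0.1, -0.3]
width: 0.0342
finger_force: 0.0
pedal_pad [(0.94, [0.404, 0.375, 0.063]), (0.57, [0.582, 0.089, 0.1])]
collar_grip [(0.87, [0.474, -0.012, 0.074])]
pedal_pad [(0.68, [0.408, 0.374, 0.063])]
collar_grip [(0.88, [0.471, -0.007, 0.072]), (0.66, [0.288, -0.369, -0.001])]
shift [ 0.133 -0.909  0.   ] turn [-0.005  0.002 -0.011] rows 0.2
```

```bash

python3 -m creep '[[0.13,-0.2,0,0,0,0],[0.13,-0.4,0,0,0,0],[0.13,-0.6,0,0,0,0],[0.13,-0.8,0,0,0,0],[0.138,-0.87,0,-0.005,0.002,0],[0.138,-0.87,-0.15,-0.005,0.002,0],[0.138,-0.87,-0.15,-0.005,0.002,0]]' 0.4
python3 - <<'E'
from h import *
im=get_image('wrist');P=cloud(im)
m=(P[...,2]>.06)&(P[...,2]<.1)&(np.hypot(P[...,0]-.472,P[...,1]+.006)<.035)&(im['range_z']>0)
print(m.sum(),P[m].mean(0))
need((.472,-.0065,.079),down(119))
E
```

```text
time_s: 57.07
eef_pos: [0.4698, -0.0003, 0.1666]
orientation: [[-0.865, -0.502, -0.006], [-0.502, 0.865, -0.001], [0.005, 0.002, -1.0]]
wrist_force: [-1.2, 0.2, -0.6]
width: 0.0341
finger_force: 0.0
592 [ 0.468347   -0.00943948  0.08439447]
shift [ 0.01  -0.034 -0.445] turn [ 0.    -0.003 -0.01 ] rows 0.2
```

```bash

python3 -m creep '[[0.01,-0.034,0,0,0,-0.01],[0.01,-0.034,-0.15,0,0,-0.01],[0.01,-0.034,-0.3,0,0,-0.01],[0.01,-0.034,-0.44,0,0,-0.01],[0.01,-0.034,-0.44,0,0,-0.01],[0.01,-0.034,-0.44,0,0,-0.01]]' 
python3 -m creep '[[0,0,0,0,0,0],[0,0,0,0,0,0],[0,0,0,0,0,0],[0,0,0,0,0,0]]' 0.25 20
python3 - <<'E'
from h import *
p=sense()['eef_pos'];c=np.array([.588,.059]);d=p[:2]-c;a=np.degrees(np.arctan2(d[1],d[0]))%360;print(np.hypot(*d),a)
N=12;T=np.radians(144-a)
P=[c+Ro.from_euler('z',T*i/N).as_matrix()[:2,:2]@d for i in range(N+1)]
for h in (0,6):
    print([[*((P[h+i]-P[h])/.2).round(3).tolist(),0,0,0,round(T*i/N/2,3)] for i in range(1,7)])
E
```

```text
time_s: 57.62
eef_pos: [0.4735, -0.0065, 0.0822]
orientation: [[-0.874, -0.486, -0.002], [-0.486, 0.874, -0.001], [0.002, 0.0, -1.0]]
wrist_force: [0.4, -0.5, 0.9]
width: 0.0342
finger_force: 0.0
time_s: 57.95
eef_pos: [0.4752, -0.0072, 0.0838]
orientation: [[-0.875, -0.485, 0.004], [-0.485, 0.875, -0.001], [-0.003, -0.003, -1.0]]
wrist_force: [0.7, -0.0, 0.2]
width: 0.021
finger_force: 0.0
0.13082515611633314 210.39636299081192
[[-0.029, 0.056, 0, 0, 0, np.float64(-0.048)], [-0.053, 0.114, 0, 0, 0, np.float64(-0.097)], [-0.071, 0.175, 0, 0, 0, np.float64(-0.145)], [-0.083, 0.237, 0, 0, 0, np.float64(-0.193)], [-0.089, 0.3, 0, 0, 0, np.float64(-0.241)], [-0.089, 0.363, 0, 0, 0, np.float64(-0.29)]]
[[0.006, 0.063, 0, 0, 0, np.float64(-0.048)], [0.018, 0.125, 0, 0, 0, np.float64(-0.097)], [0.036, 0.185, 0, 0, 0, np.float64(-0.145)], [0.06, 0.244, 0, 0, 0, np.float64(-0.193)], [0.09, 0.3, 0, 0, 0, np.float64(-0.241)], [0.124, 0.353, 0, 0, 0, np.float64(-0.29)]]
```

```bash

python3 -m creep '[[-0.029,0.056,0,0,0,-0.048],[-0.053,0.114,0,0,0,-0.097],[-0.071,0.175,0,0,0,-0.145],[-0.083,0.237,0,0,0,-0.193],[-0.089,0.3,0,0,0,-0.241],[-0.089,0.363,0,0,0,-0.29]]'
python3 -m creep '[[0.006,0.063,0,0,0,-0.048],[0.018,0.125,0,0,0,-0.097],[0.036,0.185,0,0,0,-0.145],[0.06,0.244,0,0,0,-0.193],[0.09,0.3,0,0,0,-0.241],[0.124,0.353,0,0,0,-0.29],[0.124,0.353,0,0,0,-0.29],[0.124,0.353,0,0,0,-0.29]]'
python3 -m creep '[[0,0,0,0,0,0],[0,0,0,0,0,0],[0,0,0.1,0,0,0],[0,0,0.3,0,0,0],[0,0,0.5,0,0,0],[-0.2,0,0.7,0,0,0],[-0.4,0,0.9,0,0,0],[-0.6,0,0.9,0,0,0],[-0.6,0,0.9,0,0,0]]' 0.35
python3 - <<'E'
from h import *
I=[]
for cm in('scene','side'):
    im=get_image(cm);c=np.array([.588,.059])
    for l in('pedal_pad','collar_grip','driver1','spool','flux','mug','mouse','meter'):print(l,[(round(r['score'],2),np.round(r['position'],3).tolist()) for r in spot_point(l,cm)[:4]])
    I.append(im['color'][190:310,240:390] if cm=='scene' else im['color'][170:290,160:310])
cv2.imwrite('pics/c9.png',cv2.resize(np.hstack(I),None,fx=2.6,fy=2.6,interpolation=cv2.INTER_CUBIC)[:,:,::-1])
E
```

```text
time_s: 58.45
eef_pos: [0.4566, 0.0654, 0.0833]
orientation: [[-0.997, 0.08, 0.002], [0.08, 0.997, -0.002], [-0.003, -0.002, -1.0]]
wrist_force: [0.9, -0.6, 0.1]
width: 0.0213
finger_force: 0.6
time_s: 59.12
eef_pos: [0.4813, 0.1362, 0.0827]
orientation: [[-0.796, 0.606, 0.001], [0.606, 0.796, -0.001], [-0.001, -0.0, -1.0]]
wrist_force: [-0.4, -0.5, 0.2]
width: 0.0215
finger_force: 0.0
time_s: 59.87
eef_pos: [0.3585, 0.1353, 0.2645]
orientation: [[-0.794, 0.608, 0.002], [0.608, 0.794, 0.0], [-0.001, 0.001, -1.0]]
wrist_force: [-0.5, -0.2, -0.3]
width: 0.0302
finger_force: 0.0
pedal_pad [(0.68, [0.404, 0.378, 0.065]), (0.5, [0.725, 0.274, 0.004])]
collar_grip [(0.78, [0.483, 0.133, 0.075]), (0.71, [0.352, -0.106, -0.002]), (0.52, [0.724, 0.275, -0.0])]
driver1 [(0.69, [0.596, 0.098, 0.157]), (0.59, [0.63, 0.077, 0.158]), (0.59, [0.576, -0.558, -0.002]), (0.58, [0.601, 0.038, 0.159])]
spool [(0.74, [0.352, -0.106, -0.001])]
flux [(0.79, [0.724, 0.274, -0.001])]
mug [(0.72, [0.296, -0.37, 0.004]), (0.6, [0.657, 0.433, -0.003]), (0.5, [0.404, 0.375, 0.061]), (0.46, [0.433, 0.378, 0.002])]
mouse [(0.54, [0.296, 0.232, -0.003]), (0.35, [0.351, -0.104, -0.001])]
meter [(0.76, [0.296, -0.37, 0.005])]
pedal_pad [(0.59, [0.407, 0.375, 0.064]), (0.18, [0.475, 0.138, 0.076])]
collar_grip [(0.76, [0.476, 0.141, 0.077]), (0.23, [0.555, 0.049, 0.108])]
driver1 [(0.83, [0.59, 0.1, 0.158]), (0.69, [0.63, 0.082, 0.159]), (0.63, [0.564, 0.066, 0.155]), (0.56, [0.572, -0.554, -0.003])]
spool [(0.7, [0.353, -0.102, 0.001]), (0.52, [0.589, 0.056, -0.002])]
flux [(0.82, [0.729, 0.275, 0.001])]
mug [(0.97, [0.659, 0.434, 0.004]), (0.61, [0.591, 0.057, 0.002])]
mouse [(0.57, [0.298, 0.229, -0.004])]
meter [(0.55, [0.291, -0.368, -0.002])]
```

View pics/c9.png

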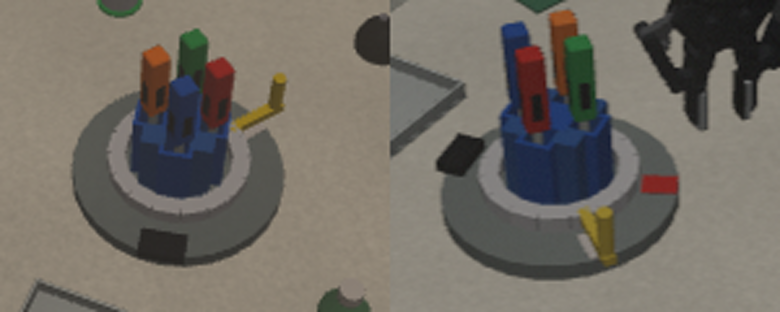

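The crops show the arm over the white patch (side 600,235; 144° gives q≈0.08), the pedal is up, and all four drivers are upright. Nothing else has moved.

```bash
python3 -c "
from bench import *
print(sign_off())"
```

```text
the job is handed in; nothing more can be done
None
```

The job is done and handed in: all four drivers stand upright in the cup, the collar was locked before the pedal was pressed to its stop and released, and the collar is back over the white open patch with nothing else on the bench moved.

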